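# Ball punch out of the curved rack and into its cradle

### The arm

A 6-joint arm with a two-finger parallel gripper is mounted at the origin on the work surface. World frame = base frame: x ahead of the robot, y to its left, z up, the work surface at z = 0. Lengths are in mm, angles in rad, forces in N, time in s.
With the tool pointing down it reaches from about 350 to 975 mm from the base axis. Payload 7.1 kg.
Tool frame: the origin (TCP) lies between the finger pads; the fingertips stand 19 mm ahead of it and the grasp point (between the pads) is the TCP; z points along the fingers, y is the line along which they close (so a half turn about z gives the same grasp; the last joint's range is limited). The gripper opens to 88 mm and grips with 3 to 60 N. Pads are 20 mm wide; open, the fingers measure 115 mm over their backs; the gripper's body (75 mm by 178 mm) begins 61 mm behind the grasp point.
Start: joints at [-1.305, 0.423, 1.63, -0, 1.089, -0.019], TCP at [175.622, -599.802, 241.675] pointing down, gripper open.
Joint ranges: [-3, 3], [-0.9, 2.11], [0.09, 2.58], [-1.31, 4.45], [0.11, 2.69], [-2.54, 2.54]. Speed limits (rad/s): [2.39, 2.39, 3.01, 3.14, 3.14, 3.14].

### API

Orientations are given as a rotation vector (axis times angle).
In Python, from workcell import ctrl gives the robot as it stands.
- The arm moves only by the tool arm_command, never from a script. Its argument "series" is a list of rows, each an object with "linear": the shift along the tool's x, y, z in m, a list of three; "turn": the turn about the tool's z in rad. A call has 1 to 10 rows; each row shifts and turns the commanded pose from where the row before left it, along the tool's axes as they then stand; what a row does not reach is not made up. A row lasts 1/10 s, in which the tool goes at most 50 mm and 8.59 degrees, less where a joint would pass 70% of its speed; a pose out of reach is approached as far as the arm can. A call with a gripper value outside its range is refused whole. "jaw" is the opening, from -1 (shut) to 1 (fully open), set as the call begins (left out, the last holds). The fingers move at their own pace and stop on an object; the grip force is fixed at half the most. Time passes only in rows, so rows that do not move let the fingers close. It gives the time, the measured TCP pose, the force, the opening and the grip force at its end, in the units of the state.
- ctrl.get_obs(): the state, without advancing time (a new reading comes with each control period).
- ctrl.get_image(name): name is "scene" or "top" or "wrist"; returns a dict with "frame" (420x560x3 uint8, blue, green, red), "fx", "fy", "cx", "cy" (pixels), "rvec" (rotation vector, rad) and "tvec" (3), from world to camera coordinates, as OpenCV has them. Camera axes: x right, y down, z forward; pixel columns grow to the right and rows downward; lengths in mm; the calibration is good to about 2 mm. A picture is of the moment at which its call begins. There is no depth.
- ctrl.close_job(): hands the job in; it is judged then, once.
The state is a dict: "t": time; "qpos": joint angles; "qvel": joint speeds; "joint_torque": joint torques, N m; "ee_pos": TCP position; "orientation": TCP orientation; "ft_force": force on the tool from outside, world axes, zero at the start; "moment": the same for the moment, N m; "width": finger opening in mm; "grasp_force": force on a finger pad.
Only numpy, scipy, OpenCV 4.12 (cv2) and the standard library are available. Lean on these libraries where they do the work, as an engineer would, in place of code of your own. Each camera call takes 0.05 s, during which the arm holds its last target. There are 200 camera calls.

### The job

Work the steel ball punch along the curved slot of the punch rack to the open gap at the end of the slot, and lift it out there. Lay it on the sloping rest, ball at the bottom, and let go of it; then take it again and lower it into the two notches of the low cradle, so that it lies level with its ball at the end of the cradle that has the raised lip. Do not push the other bench tools about.

Things in the scene. Friction and masses are not known exactly. Their poses are not given: they have to be found in the camera images.
- punch_mid (a point): middle of the ball punch: a steel dapping punch, 0.14 to 0.28 kg: a ball 30 mm across on a straight round shank 12 mm across, 141 mm long in all. Its z axis runs along the shank from ball to tail; this point is half-way along, 55 mm from the ball's centre. It starts standing upright in the rack on a flat 18 mm wide, ground on the ball's end 16 mm beyond the ball's centre
- punch_ball (a point): centre of the punch's ball
- punch_tail (a point): centre of the flat tail end of the shank, 125 mm from the ball's centre
- exit_gap (a point): rack's exit gap: where the ball's centre is with the punch upright in the middle of the gap (24 mm above the bench). The gap is a well 40 mm wide, open at the top, walls 42 mm high, its end wall 21 mm beyond this point along the rack's +x; only here can the ball come up. The ball drags behind a shank gripped high, by up to some 15 mm. Let go in the gap, the punch stands on its flat
- track_start (a point): rack: a ball's centre near the closed start of the slot. The rack is fixed, 170 x 205 x 60 mm; the ball slides on its 8 mm base plate in a channel 34 mm wide, hidden under dark wooden lips 42 to 60 mm above the bench; the shank sticks up through the 16 mm slot between the lips. From here the slot runs straight along the rack's +y, 35 mm to track_bend
- track_bend (a point): rack: where the straight ends and the bend begins, at the height of the ball's centre. The slot then follows a quarter circle of radius 75 mm about track_centre, turning from the rack's +y to its +x, and then runs 23 mm along +x to exit_gap
- track_centre (a point): rack: centre of the slot's quarter circle of 75 mm radius, at the height of the ball's centre (75 mm along the rack's own +x from track_bend)
- rest_ball (a point): sloping rest, a fixed wooden stand on a 140 x 75 mm base: where the ball's centre is when the punch lies on it, 55 mm above the bench, in a V trough against a lower stop. The slope is 45 degrees and climbs along the rest's own -x, towards the robot. Axes are the rest's: x level, z up
- rest_tail (a point): sloping rest: where the centre of the tail end is when the punch lies on it, 143 mm above the bench. The shank lies in a V notch 10 mm long, 46 mm up the slope from the ball's centre, whose arms reach about 3 mm above the shank's axis; above the notch the shank is free all round
- cradle_ball (a point): cradle, fixed, low, wooden, on a base 165 x 50 mm and 8 mm thick: where the ball's centre is when the punch lies in it, 55 mm above the bench, near the end with the raised lip (28 mm high). Axes are the cradle's: x along it from tail to ball, z up
- cradle_tail (a point): cradle: where the centre of the tail end is when the punch lies in it, 55 mm above the bench. The shank lies level in two V notches on posts 10 mm thick, 30 mm and 106 mm from cradle_ball; the notches reach about 3 mm above the shank's axis; between the posts the shank is free all round, 47 mm above the base
- hammer: bystander: hammer lying beyond the rack, 240 mm long
- scriber: bystander: scriber with a black handle, like a screwdriver, 160 mm long, lying to the left of the rack
- file: bystander: flat file with a wooden handle, 180 mm long, 12 mm high, lying to the right of the rack
- brush: bystander: bench brush, 170 mm long, lying between robot and rack
- sandstick: bystander: flat sanding stick, 200 mm long, lying between robot and rack
- bezel: bystander: brass ring 48 mm across, 14 mm high, beyond the rack
- saucer: bystander: small steel bowl 90 mm across, 30 mm high, at the back
Things that resemble listed ones, but are neither listed nor needed, are in the scene too. What is shaped like the part that bears rest_ball but green is not meant. What is shaped like the part that bears cradle_ball but yellow is not meant.

How it is judged:
By the outcome, as a careful person would: the job done as asked, in the order asked, and still so for the second after the job is handed in, with the robot touching nothing.
It also fails if it takes over 72 s, if anything falls off the work surface, if the arm or the gripper's body presses on something with over 40 N, if the wrist force passes 120 N, or if a joint passes its speed limit or range.

## Working session

There is one attempt and no reset: what is moved stays moved. The work goes in short steps, Python scripts to look and compute and a tool call to move; the robot and the scene stay as the last step left them, time stands still between calls to the robot, and variables do not carry over. Pictures are saved under pics/ and viewed, at most 10 in all, crops included, and the job is handed in when it is done.

Besides the shell and the picture viewer there is one more tool, called after ">>>" as name([rows], argument=value, ...), one row to a line, values as JSON. arm_command: Moves the arm, as the interface text tells. Its arguments: {"type":"object","properties":{"series":{"type":"array"},"jaw":{"type":"number"}},"required":["series"]}

```bash
mkdir -p pics; ls
python3 - <<'E'
from workcell import ctrl
import cv2,numpy as np
o=ctrl.get_obs()
for k in o: print(k,np.round(o[k],3))
for n in ["scene","top"]:
    d=ctrl.get_image(n)
    cv2.imwrite(f"pics/{n}0.png",cv2.resize(d["frame"],(800,600),interpolation=cv2.INTER_CUBIC))
    np.save(f"pics/{n}0.npy",d,allow_pickle=True)
    print(n,d["fx"],d["fy"],d["cx"],d["cy"],d["rvec"],d["tvec"])
E
```

```text
pics
t 0.0
qpos [-1.305  0.424  1.631 -0.     1.089 -0.019]
qvel [ 0.001 -0.001 -0.001 -0.002 -0.001  0.002]
joint_torque [-2.0000e-03 -5.4463e+01 -2.7367e+01  6.4000e-02  2.3000e-02 -0.0000e+00]
ee_pos [ 175.465 -599.331  240.918]
orientation [-3.108 -0.446  0.   ]
ft_force [-0.099 -0.147  0.101]
moment [ 0.013  0.057 -0.016]
grasp_force 0.0
width 87.709
scene 518.0346820157157 518.0346820157157 277.2905230423899 209.43866294638028 [ 1.35998521  2.3548839  -0.76610529] [ 307.60684603 -263.77366773 1690.24433575]
top 505.5024407895195 505.5024407895195 282.69614201417323 200.63300270694634 [ 2.19252603 -2.17887728  0.05500244] [ -52.32551645  477.86992051 1522.79852079]
```

View pics/scene0.png

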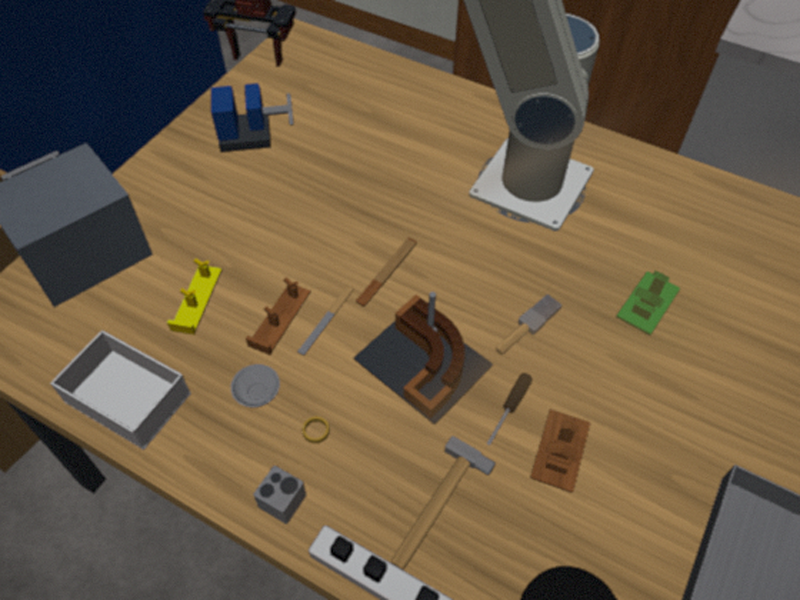

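View pics/top0.png

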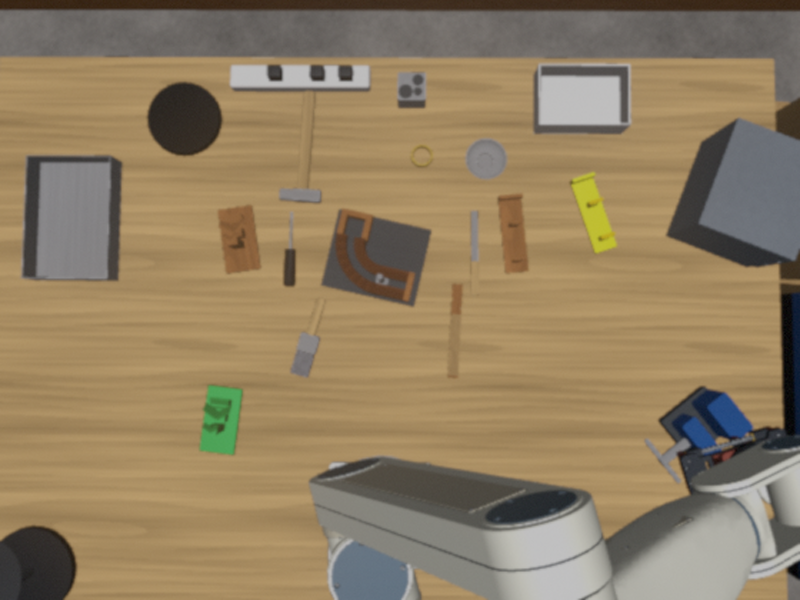

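The top view shows the rack base at (341,208),(431,230),(414,306),(322,286), with the punch at about (381,279). The brown rest is at (239,239). The brown cradle is at (513,233), and its lip is at the far end. Next I'll compute coarse positions from these.

```bash
cat > h.py <<'E'
import numpy as np,cv2
from scipy.spatial.transform import Rotation as R
def cam(d): 
    return np.array([[d["fx"],0,d["cx"]],[0,d["fy"],d["cy"]],[0,0,1.]]),R.from_rotvec(d["rvec"]).as_matrix(),np.array(d["tvec"],float)
def unproj(d,px,z):
    K,Rm,t=cam(d); px=np.atleast_2d(px).astype(float); z=np.broadcast_to(z,len(px))
    c=-Rm.T@t; r=(Rm.T@np.linalg.inv(K)@np.c_[px,np.ones(len(px))].T).T
    return c+r*((z-c[2])/r[:,2])[:,None]
def proj(d,P):
    K,Rm,t=cam(d); return cv2.projectPoints(np.array(P,float),Rm,t,K,None)[0][:,0]
def load(n): return np.load(f"pics/{n}.npy",allow_pickle=True).item()
def snap(n,name):
    from workcell import ctrl
    d=ctrl.get_image(n); np.save(f"pics/{name}.npy",d,allow_pickle=True); return d
def pose():
    from workcell import ctrl
    o=ctrl.get_obs(); return o,R.from_rotvec(o["orientation"]).as_matrix()
def togo(target,yaw=None):
    "shift in tool frame (mm) to world TCP target; turn (deg) to put tool y at world yaw (mod pi)"
    o,Rm=pose(); s=Rm.T@(np.array(target)-o["ee_pos"]); y=np.degrees(np.arctan2(Rm[1,1],Rm[0,1]))
    print("t",round(o["t"],2),"pos",np.round(o["ee_pos"],1),"yawY",round(y,2),"shift",np.round(s,1),"width",round(o["width"],1))
    if yaw is not None: print("turn rad(+about tool z)",np.round(-np.radians((yaw-y+90)%180-90),3),"q6",o["qpos"][5])
E
python3 - <<'E'
from h import *
np.set_printoptions(suppress=True,precision=1)
d=load("top0")
f=lambda p:np.array(p)*0.7
print("rack",unproj(d,f([(341,208),(431,230),(414,306),(322,286)]),8))
print("rest",unproj(d,f([(218,210),(251,205),(260,268),(227,273)]),8))
print("cradle",unproj(d,f([(499,197),(521,195),(527,270),(505,272)]),8))
o,Rm=pose();print(Rm)
togo([520,0,420],0)
E
```

```text
rack [[ 647.3   87.2    8. ]
 [ 600.7 -106.8    8. ]
 [ 437.3  -71.2    8. ]
 [ 478.8  125.9    8. ]]
rest [[641.7 352.6   8. ]
 [652.9 281.5   8. ]
 [516.7 259.5   8. ]
 [505.6 330.2   8. ]]
cradle [[ 672.8 -252.6    8. ]
 [ 677.4 -299.9    8. ]
 [ 515.7 -312.1    8. ]
 [ 511.1 -265.2    8. ]]
[[ 1.   0.3 -0. ]
 [ 0.3 -1.   0. ]
 [ 0.  -0.  -1. ]]
t 0.1 pos [ 175.5 -599.3  241. ] yawY -73.68 shift [ 499.  -478.7 -178.3] width 87.6
turn rad(+about tool z) -1.286 q6 -0.019006893758740945
```

>>> arm_command([
  {"linear":[0.041,-0.021,-0.011],"turn":0},
  {"linear":[0.041,-0.021,-0.011],"turn":0},
  {"linear":[0.041,-0.021,-0.011],"turn":0},
  {"linear":[0.041,-0.021,-0.011],"turn":0},
  {"linear":[0.041,-0.021,-0.011],"turn":0},
  {"linear":[0.041,-0.021,-0.011],"turn":0},
  {"linear":[0.041,-0.021,-0.011],"turn":0},
  {"linear":[0.041,-0.021,-0.011],"turn":0},
  {"linear":[0.041,-0.021,-0.011],"turn":0},
  {"linear":[0,0,0],"turn":0},
])

```text
t: 1.1
ee_pos: [480.3, -311.7, 342.0]
orientation: [3.108, 0.454, 0.005]
ft_force: [-0.3, -0.1, 0.7]
width: 87.5
grasp_force: 0.0
```

Run:
```python
from h import *
d=snap("wrist","w1"); 
K,Rm,t=cam(d); print(K[0,0],"cam at",-Rm.T@t,"fwd",Rm[2])
print("cradle px",proj(d,[[672,-252,8],[677,-300,8],[515,-312,8],[511,-265,8]]))
togo([500,0,350],-12.2)
```

```text
292.2059809786802 cam at [ 544.45379694 -291.94816079  485.07214369] fwd [-0.24024699 -0.07425548 -0.9678675 ]
cradle px [[274.5908593   38.74728939]
 [306.78723512  45.55667683]
 [282.50912787 154.79360783]
 [253.69847641 148.68762281]]
t 1.15 pos [ 478.3 -313.1  341. ] yawY -73.44 shift [ 110.  -293.9   -9.1] width 87.9
turn rad(+about tool z) -1.069 q6 0.6813161626692014
```

>>> arm_command([
  {"linear":[0.012,-0.044,0.013],"turn":0},
  {"linear":[0.012,-0.044,0.013],"turn":0},
  {"linear":[0.012,-0.044,0.013],"turn":0},
  {"linear":[0.012,-0.044,0.013],"turn":0},
  {"linear":[0.012,-0.044,0.013],"turn":0},
  {"linear":[0.012,-0.044,0.013],"turn":0},
  {"linear":[0.012,-0.044,0.013],"turn":0},
  {"linear":[0,0,0],"turn":0},
  {"linear":[0,0,0],"turn":0},
])

```text
t: 2.05
ee_pos: [470.0, 4.2, 249.1]
orientation: [3.109, 0.448, -0.003]
ft_force: [-0.2, 0.2, 0.5]
width: 87.7
grasp_force: 0.0
```

Run:
```python
from h import *
d=snap("wrist","w2"); 
cv2.imwrite("pics/w2.png",cv2.resize(d["frame"],(800,600),interpolation=cv2.INTER_CUBIC))
togo([500,0,350],77.8)
```

```text
t 2.1 pos [470.5   3.5 249.5] yawY -73.69 shift [  27.3   11.6 -100.5] width 87.9
turn rad(+about tool z) 0.498 q6 1.2688245031371372
```

View pics/w2.png

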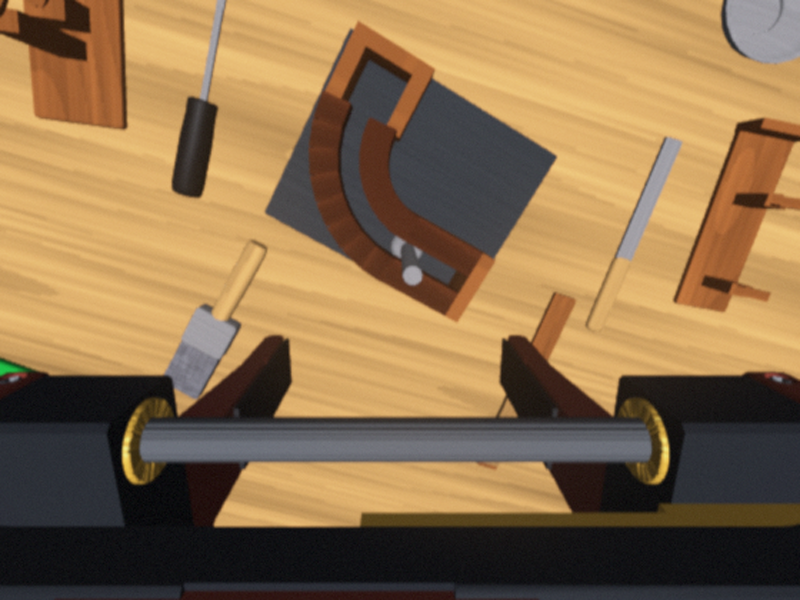

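The wrist view shows these pixel positions:
- Gap well: outer corners (360,22) and (434,70), inner end corners (367,48) and (413,77).
- Base corners: (267,212) and (555,157).
- Punch tail: (412,275).
- Slot start: near (455,275).

Run:
```python
from h import *
np.set_printoptions(suppress=True,precision=1)
d=load("w2"); f=lambda p:np.array(p)*0.7
b=unproj(d,f([(267,212),(555,157),(455,321)]),[8,8,60]); print("base",b)
g=unproj(d,f([(360,22),(434,70),(367,48),(413,77)]),42); print("gap",g)
tail=unproj(d,f([(412,275)]),149)[0]; print("tail",tail)
base=unproj(d,f([(398,243)]),20)[0]; print(base)
for (p,q) in((g[0],g[1]),(g[2],g[3])): print(np.degrees(np.arctan2(*(p-q)[1::-1]))-90,np.linalg.norm(p-q))
a=np.radians(-12.2);X=np.array([np.cos(a),np.sin(a)]);Y=np.array([-X[1],X[0]])
for P in (*b,*g,tail,base): print(P[:2]@X,P[:2]@Y)
# large crop for edges
im=d["frame"][0:240,170:410]; cv2.imwrite("pics/c.png",cv2.resize(im,(600,600),interpolation=cv2.INTER_CUBIC))
# overhead rectified at z=60 and z=42, 2px/mm in rack axes
```

```text
base [[ 482.3  128.     8. ]
 [ 599.7 -103.3    8. ]
 [ 446.3  -55.1   60. ]]
gap [[641.2  81.6  42. ]
 [626.3  19.5  42. ]
 [626.2  72.1  42. ]
 [617.2  33.3  42. ]]
tail [490.   -0.4 149. ]
[490.4   7.3  20. ]
-13.55396966514158 63.91887300569975
-13.136197562025458 39.82429521285194
444.36373318309495 227.03906458524244
608.0214859351288 25.784753150208914
447.9012860088182 40.509172129451386
609.5098323106948 215.28038978242915
607.9994913893548 151.37936321305313
596.8248656233477 202.79865512375687
596.1741763509935 162.97967607266582
479.04909004889475 103.20779071656469
477.7962234052096 110.80090669454373
```

View pics/c.png

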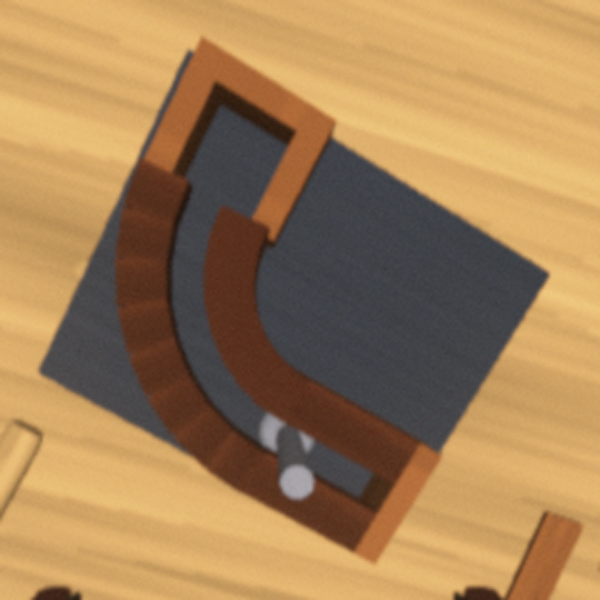

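```bash
cat > rack.py <<'E'
from h import *
from scipy.optimize import least_squares
from scipy.ndimage import map_coordinates
np.set_printoptions(suppress=True,precision=2)
def tow(p,q): # rack coords rel. to track_centre -> world
    c,s=np.cos(p[2]),np.sin(p[2]); return np.array(p[:2])+np.atleast_2d(q)@np.array([[c,s],[-s,c]])
if __name__=="__main__":
    d=load("w2"); im=d["frame"].astype(float); red=im[...,2]-im[...,0]
    a=np.radians(-12.5); ex=np.array([575.5,183.1]); a0=np.radians(-12.2)
    E0=np.array([[np.cos(a0),-np.sin(a0)],[np.sin(a0),np.cos(a0)]])@ex
    p0=np.r_[E0-(tow([0,0,a],[98-75+0,75])[0]),a]; print("E0",E0,"C0",p0)
    def samp(pts,z):
        px=proj(d,np.c_[pts,np.full(len(pts),z)]); return map_coordinates(red,[px[:,1],px[:,0]],order=1)
    rs=np.arange(56,78,.25)
    for it in range(3):
        res=[]
        # arc and straight inner lip slot edge (67 from centre line)
        for th in np.radians(np.arange(95,178,4)):
            if 165<np.degrees(th): continue
            v=samp(tow(p0,np.c_[rs*np.cos(th),rs*np.sin(th)]),60); g=np.diff(v); k=g.argmin(); res.append(("a",th,rs[k]+.125,-g[k]))
        for y in (-25,-20,-16,-12):
            v=samp(tow(p0,np.c_[-rs,np.full(len(rs),y)]),60); g=np.diff(v); k=g.argmin(); res.append(("s",y,rs[k]+.125,-g[k]))
        W=[tow(p0,[r*np.cos(t),r*np.sin(t)])[0] if k=="a" else tow(p0,[-r,t])[0] for k,t,r,_ in res]
        if it==0: print([(k,round(float(t),2),round(r,1),round(g)) for k,t,r,g in res])
        clicks=unproj(d,np.array([(367,48),(413,77),(360,22),(434,70)])*.7,42)[:,:2]
        def fun(p):
            c,s=np.cos(p[2]),np.sin(p[2]); L=lambda w:(w-p[:2])@np.array([[c,-s],[s,c]])
            o=[(np.hypot(*L(w))-67 if k=="a" else -L(w)[0]-67) for w,(k,*_) in zip(W,res)]
            q=L(clicks); o+=list((q[:2]-[[44,95],[44,55]]).ravel()*.7)+[(q[2,1]+q[3,1])/2-75]
            return o
        s=least_squares(fun,p0,loss="soft_l1"); p0=s.x
    print("C",p0[:2],"yaw",np.degrees(p0[2]),"resid",np.round(fun(p0),1))
    for n,q in dict(E=[23,75],bend=[-75,0],start=[-75,-35],arcend=[0,75]).items(): print(n,tow(p0,q)[0])
    np.save("rack.npy",p0)
    im=cv2.resize(d["frame"],None,fx=2.5,fy=2.5,interpolation=cv2.INTER_CUBIC)
    t=np.radians(np.arange(180,89,-3))
    for r in (67,83):
        P=np.r_[[[-r,-40]],np.c_[r*np.cos(t),r*np.sin(t)]]; 
        px=proj(d,np.c_[tow(p0,P),np.full(len(P),60)])*2.5; cv2.polylines(im,[px.astype(int)],False,(0,255,0),1)
    P=tow(p0,[[3,55],[44,55],[44,95],[3,95]]); cv2.polylines(im,[(proj(d,np.c_[P,np.full(4,42)])*2.5).astype(int)],False,(255,255,0),1)
    cv2.imwrite("pics/fit.png",im[0:590,425:1025])
E
python3 rack.py
```

```text
E0 [601.2   57.35] C0 [562.51 -10.9   -0.22]
[('a', 1.66, np.float64(68.6), 7), ('a', 1.73, np.float64(68.9), 8), ('a', 1.8, np.float64(68.6), 8), ('a', 1.87, np.float64(68.6), 7), ('a', 1.94, np.float64(68.4), 6), ('a', 2.01, np.float64(68.6), 6), ('a', 2.08, np.float64(67.9), 6), ('a', 2.15, np.float64(68.4), 7), ('a', 2.22, np.float64(67.9), 7), ('a', 2.29, np.float64(67.9), 6), ('a', 2.36, np.float64(67.9), 7), ('a', 2.43, np.float64(67.4), 6), ('a', 2.5, np.float64(67.1), 7), ('a', 2.57, np.float64(66.9), 7), ('a', 2.64, np.float64(67.1), 6), ('a', 2.71, np.float64(67.4), 7), ('a', 2.78, np.float64(66.9), 6), ('a', 2.84, np.float64(66.6), 7), ('s', -25.0, np.float64(66.1), 6), ('s', -20.0, np.float64(66.4), 6), ('s', -16.0, np.float64(65.1), 6), ('s', -12.0, np.float64(65.6), 6)]
C [563.8   -9.46] yaw -12.720448004602162 resid [ 0.2  0.5  0.2  0.2  0.5 -0.  -0.   0.7  0.2 -0.1 -0.1 -0.1 -0.1  0.7
 -0.3 -0.1 -0.1 -0.3 -0.1 -0.3 -0.3 -0.6 -0.8 -1.2 -1.  -1.1 -1.1]
E [602.75  58.63]
bend [490.64   7.05]
start [482.93 -27.09]
arcend [580.31  63.7 ]
```

View pics/fit.png

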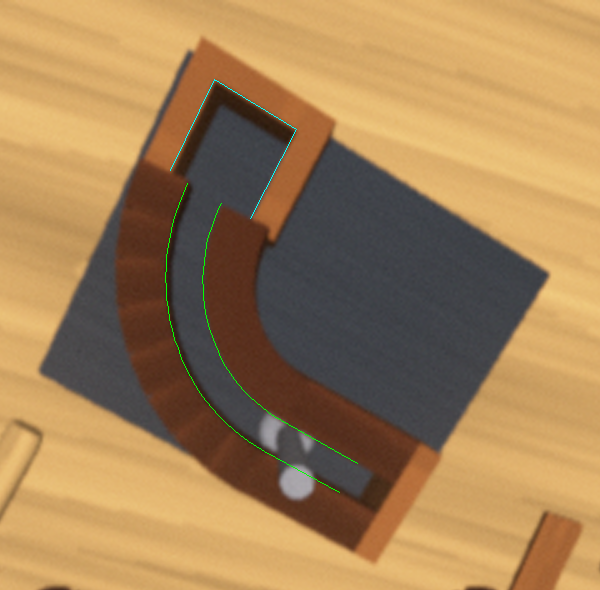

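>>> arm_command([
  {"linear":[0.009,0.005,0.03],"turn":0},
  {"linear":[0.009,0.004,0.03],"turn":0},
  {"linear":[0,0,0],"turn":-0.1464},
  {"linear":[0,0,0],"turn":-0.1464},
  {"linear":[0,0,0],"turn":-0.1464},
  {"linear":[0,0,0],"turn":-0.1464},
  {"linear":[0,0,0],"turn":-0.1464},
  {"linear":[0,0,0],"turn":-0.1464},
  {"linear":[0,0,0],"turn":-0.1464},
  {"linear":[0,0,0],"turn":-0.1464},
])

```text
t: 3.1
ee_pos: [490.9, -1.5, 190.0]
orientation: [2.342, 2.093, 0.0]
ft_force: [-0.7, 1.0, 0.2]
width: 88.0
grasp_force: 0.0
```

>>> arm_command([
  {"linear":[0,0,0],"turn":-0.1464},
  {"linear":[0,0,0],"turn":-0.1464},
  {"linear":[0,0,0],"turn":-0.1464},
  {"linear":[0,0,0],"turn":-0.1464},
  {"linear":[0,0,0],"turn":-0.1464},
  {"linear":[0,0,0],"turn":-0.1464},
  {"linear":[0,0,0],"turn":-0.1464},
  {"linear":[0,0,0],"turn":-0.1464},
  {"linear":[0,0,0],"turn":-0.1464},
  {"linear":[0,0,0],"turn":-0.1464},
])

```text
t: 4.1
ee_pos: [490.9, -1.5, 190.0]
orientation: [0.343, 3.122, -0.0]
ft_force: [-1.4, 0.4, 0.2]
width: 88.0
grasp_force: 0.0
```

```bash
python3 -c "
from h import *
togo([490,-0.4,104],77.28)"
```

```text
t 4.1 pos [490.9  -1.5 190. ] yawY 77.46 shift [ 1.2  0.9 86. ] width 88.0
turn rad(+about tool z) 0.003 q6 -1.3788426985025741
```

>>> arm_command([
  {"linear":[0.001,0.001,0.03],"turn":0},
  {"linear":[0,0,0.03],"turn":0},
  {"linear":[0,0,0.026],"turn":0},
  {"linear":[0,0,0],"turn":0},
])

```text
t: 4.5
ee_pos: [488.0, 0.0, 101.4]
orientation: [-0.351, -3.117, 0.001]
ft_force: [0.6, 0.1, 0.5]
width: 87.7
grasp_force: 0.0
```

>>> arm_command([
  {"linear":[0,0,0],"turn":0},
  {"linear":[0,0,0],"turn":0},
  {"linear":[0,0,0],"turn":0},
  {"linear":[0,0,0],"turn":0},
  {"linear":[0,0,0],"turn":0},
  {"linear":[0,0,0],"turn":0},
], jaw=-1)

```text
t: 5.1
ee_pos: [490.0, 2.2, 104.0]
orientation: [0.347, 3.122, 0.0]
ft_force: [0.0, -0.8, 0.2]
width: 43.0
grasp_force: 0.0
```

```bash
python3 -c "
from rack import *
p=np.load('rack.npy')
o,Rm=pose(); e=o['ee_pos']; print(e,o['width'],o['grasp_force'],o['ft_force'])
c,s=np.cos(p[2]),np.sin(p[2]); print('rack rel C',(e[:2]-p[:2])@np.array([[c,-s],[s,c]]))
togo([*tow(p,[-75,0])[0],104],77.28)"
```

```text
[489.96   2.18 104.04] 42.95394097278948 0.0 [ 0.05 -0.78  0.22]
rack rel C [-74.59  -4.91]
t 5.1 pos [490.    2.2 104. ] yawY 77.32 shift [0.4 4.9 0. ] width 43.0
turn rad(+about tool z) 0.001 q6 -1.3693430371259632
```

>>> arm_command([
  {"linear":[0,0,0],"turn":0},
  {"linear":[0,0,0],"turn":0},
  {"linear":[0,0,0],"turn":0},
  {"linear":[0,0,0],"turn":0},
  {"linear":[0,0,0],"turn":0},
  {"linear":[0,0,0],"turn":0},
])

```text
t: 5.7
ee_pos: [489.7, 2.1, 103.6]
orientation: [-0.347, -3.122, -0.0]
ft_force: [0.5, 0.8, -0.4]
width: 11.6
grasp_force: 30.0
```

```bash
cat > plan.py <<'E'
from rack import *
import sys
# rows along slot: start angle/offset from measured, y-axis along the motion
p=np.load('rack.npy')
o,Rm=pose(); e=o['ee_pos']; c,s=np.cos(p[2]),np.sin(p[2]); L=(e[:2]-p[:2])@np.array([[c,-s],[s,c]])
print("t",round(o['t'],2),e,"w",round(o['width'],2),"g",round(float(o['grasp_force']),1),"ft",o['ft_force'],'mom',o['moment'],"rack",L)
yaw=np.arctan2(Rm[1,1],Rm[0,1])
way=eval(sys.argv[1]) # list of (x,y rack rel C, yawY rel rack deg)
z=float(sys.argv[2])
pos=e.copy()
for x,y,a in way:
    tgt=np.r_[tow(p,[x,y])[0],z]; ax=np.c_[[-np.sin(yaw),np.cos(yaw),0],[np.cos(yaw),np.sin(yaw),0],[0,0,-1]]
    sh=ax.T@(tgt-pos); ty=np.radians(a)+p[2]; tn=-((ty-yaw+np.pi/2)%np.pi-np.pi/2)
    print(np.round(sh/1000,4).tolist(),round(tn,3)); pos=tgt; yaw-=tn
E
python3 plan.py "[(-75,0,90)]+[(-75*np.cos(t),75*np.sin(t),90-np.degrees(t)) for t in np.radians(np.arange(7.5,91,7.5))]+[(8,75,0),(16,75,0),(23,75,0)]" 104
```

```text
t 5.7 [489.74   2.13 103.62] w 11.58 g 30.0 ft [ 0.49  0.81 -0.42] mom [ 0.15 -0.17  0.04] rack [-74.79  -5.  ]
[0.0002, 0.005, -0.0004] 0.0
[-0.0006, 0.0098, 0.0] 0.131
[-0.0006, 0.0098, 0.0] 0.131
[-0.0006, 0.0098, 0.0] 0.131
[-0.0006, 0.0098, 0.0] 0.131
[-0.0006, 0.0098, 0.0] 0.131
[-0.0006, 0.0098, 0.0] 0.131
[-0.0006, 0.0098, 0.0] 0.131
[-0.0006, 0.0098, 0.0] 0.131
[-0.0006, 0.0098, 0.0] 0.131
[-0.0006, 0.0098, 0.0] 0.131
[-0.0006, 0.0098, 0.0] 0.131
[-0.0006, 0.0098, 0.0] 0.131
[0.0, 0.008, 0.0] -0.0
[-0.0, 0.008, 0.0] -0.0
[0.0, 0.007, 0.0] -0.0
```

>>> arm_command([
  {"linear":[0,0.005,0],"turn":0},
  {"linear":[-0.0002,0.0049,0],"turn":0.0655},
  {"linear":[-0.0002,0.0049,0],"turn":0.0655},
  {"linear":[-0.0002,0.0049,0],"turn":0.0655},
  {"linear":[-0.0002,0.0049,0],"turn":0.0655},
  {"linear":[-0.0002,0.0049,0],"turn":0.0655},
  {"linear":[-0.0002,0.0049,0],"turn":0.0655},
])

```text
t: 6.4
ee_pos: [502.6, 33.8, 103.6]
orientation: [-0.954, -2.992, 0.001]
ft_force: [-1.1, -2.3, 1.1]
width: 11.8
grasp_force: 30.0
```

```bash
python3 plan.py "[(-75*np.cos(t),75*np.sin(t),90-np.degrees(t)) for t in np.radians(np.arange(22.5,91,7.5))]" 104
```

```text
t 6.4 [502.58  33.78 103.61] w 11.78 g 30.0 ft [-1.14 -2.32  1.15] mom [-0.46  0.15  0.01] rack [-69.24  28.7 ]
[0.0001, -0.0, -0.0004] -0.002
[-0.0006, 0.0098, 0.0] 0.131
[-0.0006, 0.0098, 0.0] 0.131
[-0.0006, 0.0098, 0.0] 0.131
[-0.0006, 0.0098, 0.0] 0.131
[-0.0006, 0.0098, 0.0] 0.131
[-0.0006, 0.0098, 0.0] 0.131
[-0.0006, 0.0098, 0.0] 0.131
[-0.0006, 0.0098, 0.0] 0.131
[-0.0006, 0.0098, 0.0] 0.131
```

Tracking is good and the force is low, so I'll continue.

>>> arm_command([
  {"linear":[-0.0002,0.0049,0],"turn":0.0655},
  {"linear":[-0.0002,0.0049,0],"turn":0.0655},
  {"linear":[-0.0002,0.0049,0],"turn":0.0655},
  {"linear":[-0.0002,0.0049,0],"turn":0.0655},
  {"linear":[-0.0002,0.0049,0],"turn":0.0655},
  {"linear":[-0.0002,0.0049,0],"turn":0.0655},
  {"linear":[-0.0002,0.0049,0],"turn":0.0655},
  {"linear":[-0.0002,0.0049,0],"turn":0.0655},
  {"linear":[-0.0002,0.0049,0],"turn":0.0655},
])

```text
t: 7.3
ee_pos: [535.4, 60.0, 103.6]
orientation: [-1.78, -2.584, 0.006]
ft_force: [-7.9, -1.7, 10.3]
width: 11.6
grasp_force: 30.0
```

```bash
python3 plan.py "[(-75*np.cos(t),75*np.sin(t),90-np.degrees(t)) for t in np.radians(np.arange(60,91,7.5))]+[(12,75,0),(25,75,0)]" 104
```

```text
t 7.3 [535.42  60.03 103.56] w 11.56 g 30.0 ft [-7.85 -1.65 10.28] mom [-0.68  1.88 -0.01] rack [-42.98  61.54]
[-0.0002, 0.0065, -0.0004] 0.063
[-0.0006, 0.0098, 0.0] 0.131
[-0.0006, 0.0098, 0.0] 0.131
[-0.0006, 0.0098, 0.0] 0.131
[-0.0006, 0.0098, 0.0] 0.131
[0.0, 0.012, 0.0] -0.0
[0.0, 0.013, 0.0] -0.0
```

>>> arm_command([
  {"linear":[-0.0002,0.0049,0],"turn":0.0655},
  {"linear":[-0.0002,0.0049,0],"turn":0.0655},
  {"linear":[-0.0002,0.0049,0],"turn":0.0655},
  {"linear":[-0.0002,0.0049,0],"turn":0.0655},
  {"linear":[-0.0002,0.0049,0],"turn":0.0655},
])

```text
t: 7.8
ee_pos: [556.3, 65.2, 103.5]
orientation: [-2.175, -2.255, 0.013]
ft_force: [-15.7, 2.5, 18.9]
width: 12.5
grasp_force: 30.3
```

```bash
python3 plan.py "[(-75*np.cos(t),75*np.sin(t),90-np.degrees(t)) for t in np.radians(np.arange(75,91,7.5))]+[(12,75,0),(25,75,0)]" 104
python3 - <<'E'
from h import *
d=snap("wrist","w3"); cv2.imwrite("pics/w3.png",cv2.resize(d["frame"],(800,600),interpolation=cv2.INTER_CUBIC))
E
```

```text
t 7.8 [556.28  65.25 103.48] w 12.47 g 30.3 ft [-15.73   2.49  18.88] mom [ 0.45  3.74 -0.07] rack [-23.79  71.22]
[0.0001, 0.0045, -0.0005] -0.004
[-0.0006, 0.0098, 0.0] 0.131
[-0.0006, 0.0098, 0.0] 0.131
[0.0, 0.012, 0.0] -0.0
[0.0, 0.013, 0.0] -0.0
```

>>> arm_command([
  {"linear":[0,0,-0.001],"turn":0},
  {"linear":[0,0,-0.001],"turn":0},
  {"linear":[0,0,0],"turn":0},
])

```text
t: 8.15
ee_pos: [560.2, 65.7, 105.0]
orientation: [-2.176, -2.262, 0.002]
ft_force: [-3.3, 5.6, -3.7]
width: 11.6
grasp_force: 30.0
```

```bash
python3 plan.py "[(-75*np.cos(t),75*np.sin(t),90-np.degrees(t)) for t in np.radians(np.arange(75,91,7.5))]+[(12,75,0),(25,75,0)]" 104
```

```text
t 8.15 [560.25  65.66 105.04] w 11.62 g 30.0 ft [-3.34  5.63 -3.75] mom [ 1.1   0.53 -0.04] rack [-20.   72.5]
[-0.0002, 0.0006, 0.001] -0.001
[-0.0006, 0.0098, 0.0] 0.131
[-0.0006, 0.0098, 0.0] 0.131
[0.0, 0.012, 0.0] -0.0
[0.0, 0.013, 0.0] -0.0
```

View pics/w3.png

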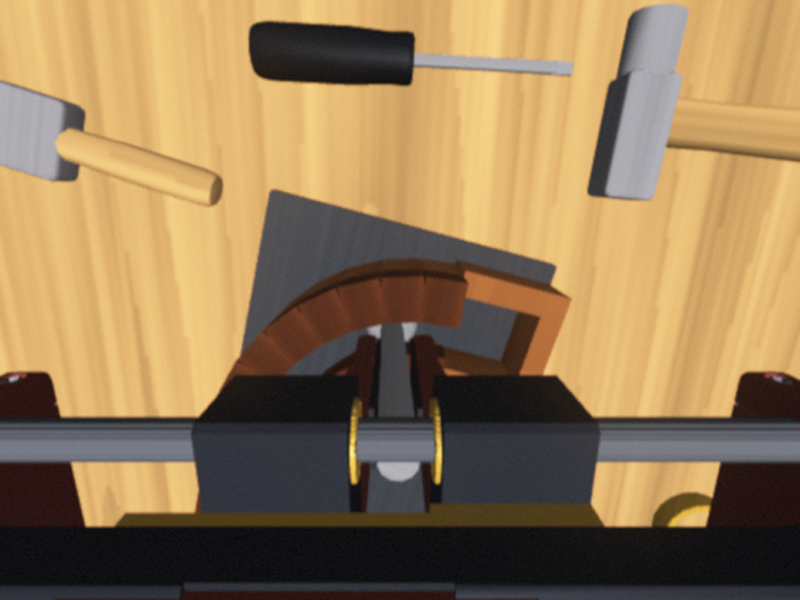

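The fingers hold the shank at about (395,400). The ball is visible in the slot near (395,330), and the open gap is to its right at about (490,320). Raising the tool slightly took the load off, so I'll continue.

>>> arm_command([
  {"linear":[-0.0003,0.0049,0],"turn":0.0655},
  {"linear":[-0.0002,0.0049,0],"turn":0.0655},
  {"linear":[-0.0002,0.0049,0],"turn":0.0655},
  {"linear":[-0.0002,0.0049,0],"turn":0.0655},
  {"linear":[0,0.005,0],"turn":0},
])

```text
t: 8.65
ee_pos: [584.7, 63.0, 104.9]
orientation: [-2.454, -1.956, 0.002]
ft_force: [-1.2, 5.3, -2.6]
width: 11.9
grasp_force: 30.0
```

```bash
python3 plan.py "[(12,75,0),(23,75,0)]" 106
```

```text
t 8.65 [584.72  63.04 104.94] w 11.86 g 30.0 ft [-1.18  5.3  -2.63] mom [ 1.09  0.14 -0.03] rack [ 4.44 75.33]
[-0.0003, 0.0076, -0.0011] -0.003
[-0.0, 0.011, 0.0] -0.0
```

>>> arm_command([
  {"linear":[-0.0002,0.005,0],"turn":0},
  {"linear":[0,0.005,0],"turn":0},
  {"linear":[0,0.005,0],"turn":0},
  {"linear":[0,0.004,0],"turn":0},
  {"linear":[0,0,0],"turn":0},
])

```text
t: 9.15
ee_pos: [605.0, 56.9, 105.7]
orientation: [2.455, 1.96, 0.001]
ft_force: [-0.2, -0.3, -1.6]
width: 11.3
grasp_force: 30.0
```

```bash
python3 plan.py "[(23,75,0)]" 105
python3 - <<'E'
from h import *
d=snap("scene","s4"); p=proj(d,[[602.7,58.6,80]])[0]; print(p)
x,y=map(int,p); cv2.imwrite("pics/s4.png",cv2.resize(d["frame"][y-55:y+55,x-70:x+70],(700,550),interpolation=cv2.INTER_CUBIC))
E
```

```text
t 9.15 [604.99  56.88 105.72] w 11.34 g 30.0 ft [-0.2  -0.27 -1.55] mom [-0.04 -0.07  0.  ] rack [25.57 73.78]
[0.0012, -0.0026, 0.0007] -0.001
[300.5727439  262.67813146]
```

View pics/s4.png

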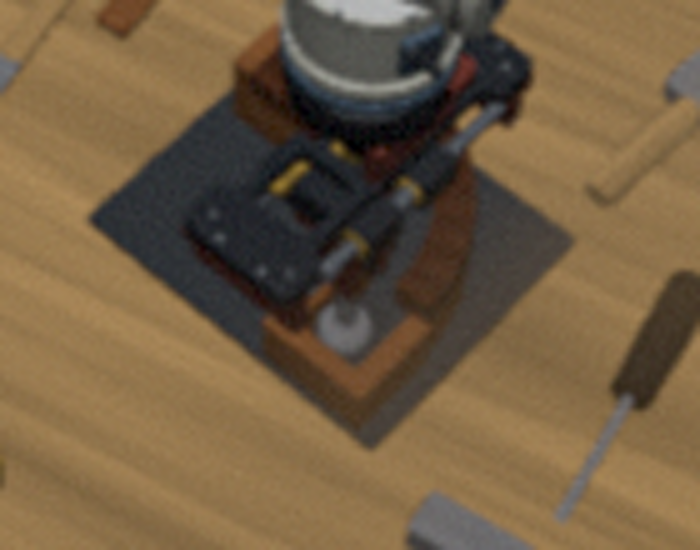

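The ball sits inside the open gap at about (345,328), the shank is vertical, and it hangs free with only its weight on the wrist. Lifting now.

>>> arm_command([
  {"linear":[0.001,-0.002,-0.005],"turn":0},
  {"linear":[0,0,-0.015],"turn":0},
  {"linear":[0,0,-0.025],"turn":0},
  {"linear":[0,0,-0.035],"turn":0},
  {"linear":[0,0,-0.035],"turn":0.1},
  {"linear":[0,0,0],"turn":0.145},
  {"linear":[0,0,0],"turn":0.145},
  {"linear":[0,0,0],"turn":0.145},
  {"linear":[0,0,0],"turn":0.145},
  {"linear":[0,0,0],"turn":0.145},
])

```text
t: 10.2
ee_pos: [602.5, 58.7, 222.2]
orientation: [3.037, 0.803, 0.002]
ft_force: [-0.0, 0.6, -3.6]
width: 11.8
grasp_force: 30.0
```

>>> arm_command([
  {"linear":[0,0,0],"turn":0.145},
  {"linear":[0,0,0],"turn":0.145},
  {"linear":[0,0,0],"turn":0.075},
  {"linear":[0,0,0],"turn":0},
])

```text
t: 10.6
ee_pos: [602.5, 58.7, 221.9]
orientation: [3.132, 0.247, 0.002]
ft_force: [0.8, -0.1, -3.1]
width: 11.8
grasp_force: 30.0
```

```bash
python3 -c "
from h import *
togo([460,285,220],99.2)"
```

```text
t 10.6 pos [602.5  58.7 221.9] yawY -80.97 shift [-105.2 -245.9    1.8] width 11.8
turn rad(+about tool z) -0.003 q6 1.4906906072080062
```

>>> arm_command([
  {"linear":[-0.0175,-0.041,0],"turn":0},
  {"linear":[-0.0175,-0.041,0],"turn":0},
  {"linear":[-0.0175,-0.041,0],"turn":0},
  {"linear":[-0.0175,-0.041,0],"turn":0},
  {"linear":[-0.0175,-0.041,0],"turn":0},
  {"linear":[-0.0175,-0.041,0],"turn":0},
  {"linear":[0,0,0],"turn":0},
  {"linear":[0,0,0],"turn":0},
])

```text
t: 11.4
ee_pos: [459.7, 285.8, 221.4]
orientation: [-3.131, -0.255, -0.001]
ft_force: [0.8, 0.5, -2.6]
width: 11.9
grasp_force: 30.0
```

Run:
```python
from h import *
d=snap("wrist","w5"); cv2.imwrite("pics/w5.png",cv2.resize(d["frame"],(800,600),interpolation=cv2.INTER_CUBIC))
togo([460,285,220],99.2)
```

```text
t 11.45 pos [460.3 285.  221.3] yawY -80.81 shift [-0.3 -0.   1.3] width 11.7
turn rad(+about tool z) -0.0 q6 1.943312955640096
```

View pics/w5.png

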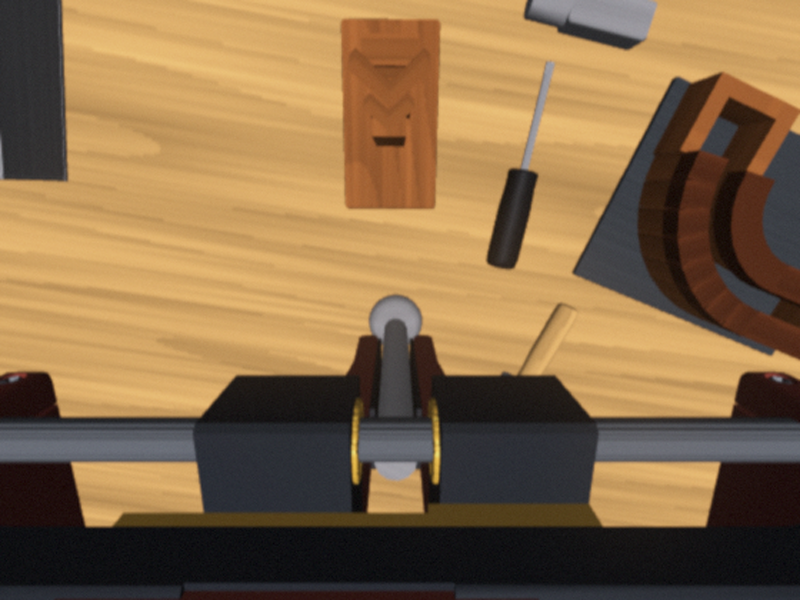

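The wrist view shows the rest base corners at (343,20),(440,20),(436,208),(347,208), and the punch hanging straight at (397,320). I'll compose one enlarged picture of the rest and the cradle.

Run:
```python
from h import *
C=np.zeros((600,800,3),np.uint8)
def put(n,x,y,w,h,s,X,Y):
    im=cv2.resize(load(n)["frame"][y:y+h,x:x+w],(w*s,h*s),interpolation=cv2.INTER_CUBIC); C[Y:Y+h*s,X:X+w*s]=im
put("w5",235,8,80,150,4,0,0)
put("w1",245,25,72,140,4,325,0)
put("scene0",368,283,46,63,4,616,0)
put("scene0",172,190,46,60,4,616,260)
cv2.imwrite("pics/comp.png",C)
```

```text
(no output)
```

View pics/comp.png

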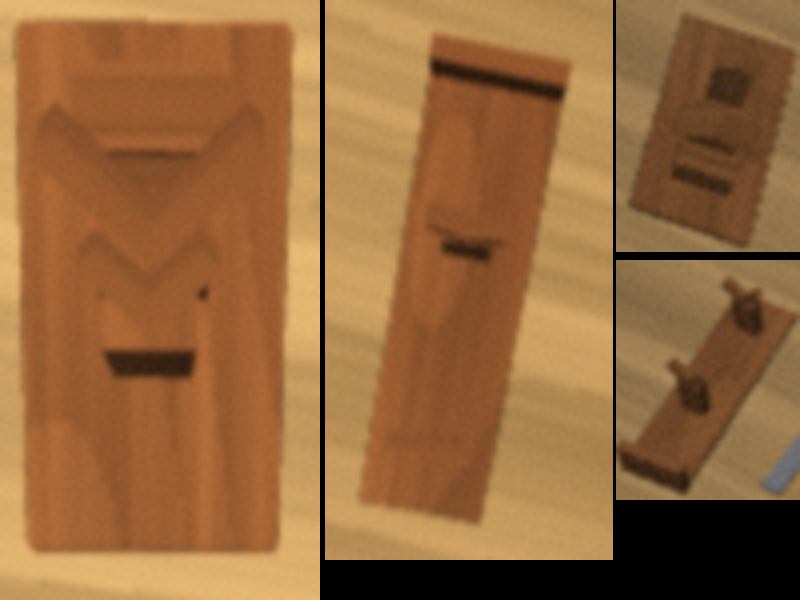

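The composite shows the rest notch vertex at about (149,275) with arm tips at (92,235) and (210,240). The cradle's lip edge runs (432,65)-(563,95), and its base corners are (433,35),(571,62),(481,523),(360,500).

Run:
```python
from h import *
np.set_printoptions(suppress=True,precision=1)
d=load("w5"); K,Rm,t=cam(d); print("cam",-Rm.T@t)
c=lambda x,y:(235+x/4,8+y/4)
co=[c(17,25),c(292,25),c(280,550),c(28,550)]
for z in (0,8,12): 
    P=unproj(d,co,z); print(z,P[:,:2].ravel(),"w",np.linalg.norm(P[0]-P[1]),np.linalg.norm(P[3]-P[2]),"l",np.linalg.norm(P[0]-P[3]),np.linalg.norm(P[1]-P[2]))
P=unproj(d,co,8)[:,:2]; far=(P[0]+P[1])/2; near=(P[3]+P[2])/2; ax=(far-near)/np.linalg.norm(far-near); ctr=(far+near)/2
ay=np.array([-ax[1],ax[0]]); print("yaw",np.degrees(np.arctan2(ax[1],ax[0])),"ctr",ctr)
for n,px,h in [("vertex",c(149,275),0)]+[("tipL",c(92,235),1),("tipR",c(210,240),1),("chev low",c(149,287),0)]:
    for s in (41,51):
        nn=(-8.5,3)[h]; z=55+.707*s+.707*nn; w=unproj(d,[px],z)[0][:2]-ctr
        print(n,s,"ball rel ctr",w@ax-(-.707*s+.707*nn),"y",w@ay)
# candidates for the other pixel edges: trough vertex & tips, stop
for n,px in (("trV",c(150,220)),("trTipL",c(55,108)),("trTipR",c(250,112)),("stopedge",c(150,152)),("stoptop",c(150,75)),("hole1",c(150,350)),("hole2",c(150,378))):
    for z in (8,30,50,70):
        w=unproj(d,[px],z)[0][:2]-ctr; print(n,z,w@ax,w@ay)
d=load("w1"); k=lambda x,y:(245+(x-325)/4,25+y/4)
Q=unproj(d,[k(433,35),k(571,62),k(481,523),k(360,500)],[28,28,8,8])[:,:2]; print("cradle",Q, np.linalg.norm(Q[0]-Q[3]),np.linalg.norm(Q[1]-Q[2]),np.linalg.norm(Q[3]-Q[2]),np.linalg.norm(Q[0]-Q[1]))
```

```text
cam [526.2 296.9 364.4]
0 [643.5 357.3 655.8 282.8 516.7 259.7 504.2 335.5] w 75.46751504051706 76.84320237193988 l 140.91327017521039 140.940392817395
8 [640.9 355.9 652.9 283.1 516.9 260.5 504.7 334.7] w 73.81066860647543 75.15615350380202 l 137.81959935441293 137.84612653439154
12 [639.6 355.3 651.5 283.3 517.  260.9 505.  334.2] w 72.98224538945463 74.31262906973302 l 136.2727639440142 136.29899339288986
yaw 9.155077234079986 ctr [578.9 308.6]
vertex 41 ball rel ctr 29.95260676437965 y 0.5778455177443346
vertex 51 ball rel ctr 35.817139600079116 y 0.485971752831866
tipL 41 ball rel ctr 28.460217835155262 y 12.914421501173154
tipL 51 ball rel ctr 34.12088456152799 y 12.506443140089969
tipR 41 ball rel ctr 27.55614000994176 y -12.85948683843496
tipR 51 ball rel ctr 33.2397755399108 y -12.612658918407378
chev low 41 ball rel ctr 27.434364013167613 y 0.5781220674133392
chev low 51 ball rel ctr 33.361058615232665 y 0.4862414759882405
trV 8 21.06012197607851 1.2068817079272596
trV 30 16.434152357450493 0.9382981441769651
trV 50 12.228725431424987 0.6941312680403815
trV 70 8.02329850539
[... 612 characters left out ...]
36818129991 1.2107130260099854
stoptop 30 50.14015322046664 0.9418929552477078
stoptop 50 43.91876359089167 0.697511072736595
stoptop 70 37.69737396131657 0.45312919022544396
hole1 8 -12.946411772880419 1.2032548444350455
hole1 30 -15.473160311283506 0.93489516672842
hole1 50 -17.77020443710455 0.6909318233586852
hole1 70 -20.06724856292547 0.4469684799889877
hole2 8 -20.50732698674224 1.2024484580047656
hole2 30 -22.56734072882928 0.9341385584791184
hole2 50 -24.44008049436301 0.6902204680012569
hole2 70 -26.312820259896732 0.4463023775234518
cradle [[ 671.6 -248.4]
 [ 677.4 -297.3]
 [ 514.2 -314.7]
 [ 509.  -265.6]] 163.49563512446088 164.12070818580236 49.386660127976405 49.20306819862574
```

>>> arm_command([
  {"linear":[0.038,-0.0012,0],"turn":0},
  {"linear":[0.038,-0.0012,0],"turn":0},
  {"linear":[0.038,-0.0012,0],"turn":0},
  {"linear":[0.038,-0.0012,0],"turn":0},
  {"linear":[0,0,0.025],"turn":0},
  {"linear":[0,0,0.025],"turn":0},
  {"linear":[0,0,0.02],"turn":0},
  {"linear":[0,0,0],"turn":0},
  {"linear":[0,0,0],"turn":0},
])

```text
t: 12.35
ee_pos: [610.3, 312.4, 150.8]
orientation: [3.132, 0.246, -0.001]
ft_force: [-0.1, 0.7, -2.2]
width: 11.6
grasp_force: 30.0
```

```bash
python3 -c "
from h import *
togo([609.5,314,138],99.155); print(pose()[0]['ft_force'])"
```

```text
t 12.35 pos [610.3 312.4 150.8] yawY -81.01 shift [-0.5 -1.7 12.8] width 11.6
turn rad(+about tool z) -0.003 q6 1.8699006798876012
[-0.13841051  0.66697226 -2.15313989]
```

>>> arm_command([
  {"linear":[0,-0.0015,0.003],"turn":-0.003},
  {"linear":[0,0,0.003],"turn":0},
  {"linear":[0,0,0.003],"turn":0},
  {"linear":[0,0,0],"turn":0},
])

```text
t: 12.75
ee_pos: [609.1, 315.2, 141.6]
orientation: [3.131, 0.253, -0.0]
ft_force: [-0.2, -1.0, -2.8]
width: 11.5
grasp_force: 30.0
```

>>> arm_command([
  {"linear":[0,0,0.002],"turn":0},
  {"linear":[0,0,0.002],"turn":0},
  {"linear":[0,0,0],"turn":0},
])

```text
t: 13.05
ee_pos: [609.8, 315.0, 137.7]
orientation: [3.131, 0.253, 0.002]
ft_force: [2.0, -1.8, -2.7]
width: 11.4
grasp_force: 30.0
```

>>> arm_command([
  {"linear":[-0.007,0,0.001],"turn":0},
  {"linear":[-0.007,0,0.001],"turn":0},
  {"linear":[-0.0068,0,0.0015],"turn":0},
  {"linear":[0,0,0],"turn":0},
])

```text
t: 13.45
ee_pos: [591.4, 311.9, 136.9]
orientation: [-3.131, -0.253, -0.011]
ft_force: [5.0, -4.0, 8.2]
width: 11.7
grasp_force: 30.0
```

```bash
python3 -c "
from h import *
togo([609.5,314,138],99.155); o=pose()[0];print(o['ft_force'],o['moment'])"
```

```text
t 13.45 pos [591.4 311.9 136.9] yawY -80.75 shift [18.2  0.9 -1. ] width 11.7
turn rad(+about tool z) 0.002 q6 1.8792486083213886
[ 5.01713015 -3.95226883  8.15463635] [-0.96310997 -1.23303068  0.02974353]
```

>>> arm_command([
  {"linear":[-0.0066,0,0.002],"turn":0},
  {"linear":[-0.0064,0,0.0027],"turn":0},
  {"linear":[-0.0062,0,0.0033],"turn":0},
  {"linear":[0,0,0],"turn":0},
])

```text
t: 13.85
ee_pos: [571.2, 309.0, 128.3]
orientation: [-3.13, -0.252, -0.007]
ft_force: [2.4, -3.4, 6.2]
width: 11.4
grasp_force: 30.0
```

Run:
```python
from h import *
d=snap("scene","s6"); e=pose()[0]; print(e['ee_pos'],e['ft_force'],e['moment'])
p=proj(d,[[600,312,80]])[0]; print(p); x,y=map(int,p)
C=np.zeros((600,800,3),np.uint8); C[:600,:]=cv2.resize(d["frame"][y-45:y+45,x-60:x+60],(800,600),interpolation=cv2.INTER_CUBIC); cv2.imwrite("pics/s6.png",C)
```

```text
[571.37947893 309.07829508 128.31274249] [ 1.34937681 -1.91485443  7.70803994] [-0.62811962 -0.6488082  -0.03140287]
[395.29611632 308.33106297]
```

>>> arm_command([
  {"linear":[-0.0055,0,0.0035],"turn":0},
  {"linear":[-0.005,0,0.0038],"turn":0},
  {"linear":[-0.0047,0,0.0042],"turn":0},
  {"linear":[-0.004,0,0.0038],"turn":0},
  {"linear":[0,0,0],"turn":0},
])

```text
t: 14.4
ee_pos: [550.3, 305.9, 112.3]
orientation: [-3.131, -0.252, -0.0]
ft_force: [-4.8, -2.1, 9.7]
width: 11.4
grasp_force: 30.0
```

>>> arm_command([
  {"linear":[0,0,0],"turn":0},
  {"linear":[0,0,0],"turn":0},
  {"linear":[0,0,0],"turn":0},
  {"linear":[0,0,0],"turn":0},
  {"linear":[0,0,0],"turn":0},
  {"linear":[0,0,0],"turn":0},
], jaw=0.1)

```text
t: 15.0
ee_pos: [550.9, 305.7, 110.7]
orientation: [-3.131, -0.253, 0.0]
ft_force: [0.1, -0.1, -0.5]
width: 48.2
grasp_force: 0.0
```

>>> arm_command([
  {"linear":[0,0,-0.03],"turn":0},
  {"linear":[0,0,-0.04],"turn":0},
  {"linear":[-0.02,0,-0.04],"turn":0},
  {"linear":[-0.04,0,0],"turn":0},
  {"linear":[0,0,0],"turn":0},
  {"linear":[0,0,0],"turn":0},
])

```text
t: 15.6
ee_pos: [491.4, 296.1, 221.2]
orientation: [-3.131, -0.254, -0.001]
ft_force: [0.5, 0.1, 0.2]
width: 48.5
grasp_force: 0.0
```

Run:
```python
from h import *
np.set_printoptions(suppress=True,precision=1)
d=snap("wrist","w7"); e=pose()[0]; print(e['t'],e['ee_pos'],e['ft_force'])
hyp=[[609.5,314,55],[609.5-.707*125*.987,314-.707*125*.159,143.4]]; print(proj(d,hyp))
im=d["frame"].astype(int); m=((im.max(2)-im.min(2)<22)&(im.sum(2)>200)).astype(np.uint8); m[:,:225]=0;m[:,325:]=0
# rest area: centroid of grey pixels by row
for y in range(20,270,8):
    x=np.where(m[y])[0]
    if len(x): print(y,x.min(),x.max(),len(x))
```

```text
15.65 [492.1 296.3 221. ] [ 0.1 -0.5 -0.1]
[[277.8  77.3]
 [277.9 181.6]]
60 273 282 10
68 265 290 26
76 263 292 30
84 265 290 26
92 272 283 12
100 272 283 12
108 272 283 12
116 272 283 12
124 272 283 12
132 271 283 13
140 271 283 13
148 271 283 13
156 271 283 13
164 271 283 13
172 270 283 14
180 271 283 13
```

The wrist image's pixel rows put the ball at (277.5,76), against a predicted (277.8,77.3), with the shank straight up to the tail. The punch lies correctly on the rest, free of the gripper, so I'll take it again.

>>> arm_command([
  {"linear":[0.042,0,0],"turn":0},
  {"linear":[0.021,0,0.02],"turn":0},
  {"linear":[0,0,0.035],"turn":0},
  {"linear":[0,0,0.035],"turn":0},
  {"linear":[0,0,0.02],"turn":0},
  {"linear":[0,0,0],"turn":0},
  {"linear":[0,0,0],"turn":0},
])

```text
t: 16.35
ee_pos: [554.5, 306.2, 110.4]
orientation: [3.131, 0.252, -0.001]
ft_force: [-0.0, 0.2, -0.3]
width: 48.5
grasp_force: 0.0
```

>>> arm_command([
  {"linear":[0,0,0],"turn":0},
  {"linear":[0,0,0],"turn":0},
  {"linear":[0,0,0],"turn":0},
  {"linear":[0,0,0],"turn":0},
  {"linear":[0,0,0],"turn":0},
  {"linear":[0,0,0],"turn":0},
  {"linear":[0,0,0],"turn":0},
], jaw=-1)

```text
t: 17.05
ee_pos: [554.0, 305.9, 111.3]
orientation: [3.131, 0.252, 0.0]
ft_force: [-0.9, -2.4, 4.1]
width: 11.3
grasp_force: 30.0
```

Run:
```python
from h import *
np.set_printoptions(suppress=True,precision=1)
togo([554.3,305.1,111]); d=load("w1"); k=lambda x,y:(245+(x-325)/4,25+y/4)
Q=unproj(d,[k(433,35),k(571,62),k(481,523),k(360,500)],[28,28,8,8])[:,:2]
far=(Q[0]+Q[1])/2; near=(Q[2]+Q[3])/2; ax=(far-near)/np.linalg.norm(far-near); ctr=(far+near)/2; ay=np.array([-ax[1],ax[0]])
print("yaw",np.degrees(np.arctan2(ax[1],ax[0])),"ctr",ctr,ax)
for n,px,z in (("tips mid",k(466,234),58),("vertex",k(466,247),46.5),("dark top",k(466,243),58),("dark bot",k(466,260),8),("lip inner top",k(498,80),28),("lip foot",k(498,90),8),("post2?",k(425,442),58)):
    w=unproj(d,[px],z)[0][:2]-ctr; print(n,w@ax,w@ay)
```

```text
t 17.05 pos [554.  305.9 111.3] yawY -80.78 shift [0.2 0.9 0.3] width 11.3
yaw 6.076905060561214 ctr [ 593.1 -281.5] [1.  0.1]
tips mid 15.629211172831116 0.7574608532665736
vertex 13.23022275071183 0.12894486982197906
dark top 12.832638194887538 0.22557448527830615
dark bot 14.19355102151183 -0.2644909312626378
lip inner top 71.87540695062648 -0.48252898872201033
lip foot 73.92130509714704 -0.918973235226475
post2? -54.35500916853907 2.237037926394315
```

>>> arm_command([
  {"linear":[0,0,-0.01],"turn":0},
  {"linear":[0,0,-0.02],"turn":0},
  {"linear":[0,0,-0.04],"turn":0},
  {"linear":[0,0,-0.04],"turn":0},
  {"linear":[-0.016,0.043,0],"turn":0},
  {"linear":[-0.016,0.043,0],"turn":0},
  {"linear":[-0.016,0.043,0],"turn":0},
  {"linear":[-0.016,0.043,0],"turn":0},
  {"linear":[-0.016,0.043,0],"turn":0},
  {"linear":[-0.016,0.043,0],"turn":0},
])

```text
t: 18.05
ee_pos: [499.5, 34.8, 221.1]
orientation: [-3.131, -0.253, 0.0]
ft_force: [0.6, -0.8, -1.7]
width: 11.3
grasp_force: 30.0
```

>>> arm_command([
  {"linear":[-0.016,0.043,0],"turn":0},
  {"linear":[-0.016,0.043,0],"turn":0},
  {"linear":[-0.016,0.043,0],"turn":0},
  {"linear":[-0.016,0.043,0],"turn":0},
  {"linear":[-0.016,0.043,0],"turn":0},
  {"linear":[-0.016,0.043,0],"turn":0},
  {"linear":[-0.016,0.043,0],"turn":0.05},
  {"linear":[0,0,0],"turn":0},
  {"linear":[0,0,0],"turn":0},
])

```text
t: 18.95
ee_pos: [437.5, -279.5, 220.8]
orientation: [-3.136, -0.171, 0.0]
ft_force: [1.3, 0.2, -2.9]
width: 11.2
grasp_force: 30.0
```

Run:
```python
from h import *
np.set_printoptions(suppress=True,precision=1)
d=snap("wrist","w8"); togo([440,-285,220],96); print(pose()[0]["ft_force"])
print(proj(d,[[671,-248,28],[677,-297,28],[514,-315,8],[509,-266,8]]))
C=cv2.resize(d["frame"][0:210,140:420],(800,600),interpolation=cv2.INTER_CUBIC)
cv2.imwrite("pics/w8.png",C)
```

```text
t 19.0 pos [ 437.7 -278.5  220.7] yawY -83.67 shift [1.6 6.7 0.7] width 11.3
turn rad(+about tool z) 0.006 q6 0.8700821121933164
[-0.3  0.4 -3.6]
[[270.3 -47.9]
 [321.5 -48.6]
 [313.5 128.1]
 [271.6 127.7]]
```

>>> arm_command([
  {"linear":[0.02,0.005,-0.035],"turn":0},
  {"linear":[0.02,0,-0.035],"turn":0},
  {"linear":[0,0,0],"turn":0},
  {"linear":[0,0,0],"turn":0},
])

```text
t: 19.4
ee_pos: [478.7, -277.9, 291.0]
orientation: [3.136, 0.179, 0.0]
ft_force: [-0.1, -0.1, -3.1]
width: 11.6
grasp_force: 30.0
```

Run:
```python
from h import *
np.set_printoptions(suppress=True,precision=1)
d=snap("wrist","w9"); togo([440,-285,220],96)
print(proj(d,[[671,-248,28],[677,-297,28],[514,-315,8],[509,-266,8]]))
C=cv2.resize(d["frame"][0:180,180:420],(800,600),interpolation=cv2.INTER_CUBIC)
cv2.imwrite("pics/w9.png",C)
```

```text
t 19.45 pos [ 477.7 -277.7  289.8] yawY -83.51 shift [-38.2   3.1  69.9] width 11.2
turn rad(+about tool z) 0.008 q6 0.9094122060818263
[[269.9  25.9]
 [309.9  25.6]
 [304.5 158.6]
 [270.4 158.2]]
```

View pics/w9.png

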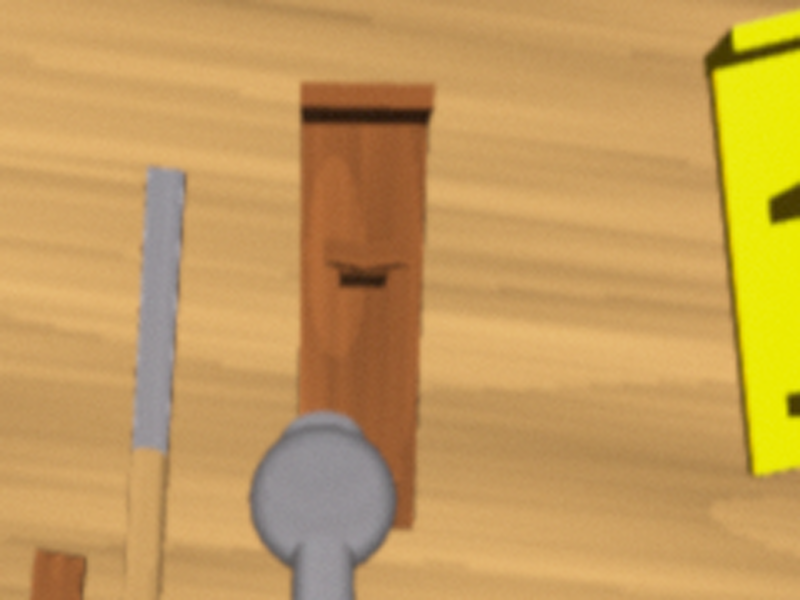

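The cradle view shows the front post's arm tips at (328,263) and (406,265) and its stem face foot at y≈287. The lip's outer corners are (302,84) and (434,85), its inner top edge is at y≈108, and the base's lower right corner is (411,528).

Run:
```python
from h import *
np.set_printoptions(suppress=True,precision=1)
d=load("w9"); k=lambda x,y:(180+x*.3,y*.3)
Q=unproj(d,[k(302,84),k(434,85),k(411,528),k(299,360),k(427,130),k(302,130)],[28,28,8,8,8,8])[:,:2]; print(Q)
r=Q[4]-Q[2]; print("right edge yaw",np.degrees(np.arctan2(r[1],r[0]))); l=Q[5]-Q[3]; print("left",np.degrees(np.arctan2(l[1],l[0]))); f=Q[0]-Q[1]; print("front",np.degrees(np.arctan2(f[1],f[0]))-90,np.linalg.norm(f), "len",np.linalg.norm(Q[1]-Q[2]))
a=np.radians(5.5); ax=np.array([np.cos(a),np.sin(a)]); ay=np.array([-ax[1],ax[0]]); o=(Q[0]+Q[1])/2
print("lip mid outer",o)
for n,px,z in (("tipL",k(328,263),58),("tipR",k(406,265),58),("stem foot",k(363,287),8),("stem top",k(363,273),46.5),("lip in",k(367,108),28),("lipfoot",k(367,122),8),("low right",k(411,528),8)):
    w=unproj(d,[px],z)[0][:2]; print(n,w,(w-o)@ax,(w-o)@ay)
# held punch: ball
print("held ball px",k(323,490));
```

```text
[[ 671.9 -248.7]
 [ 677.1 -297.3]
 [ 514.1 -313.2]
 [ 577.  -257.6]
 [ 667.8 -298.2]
 [ 662.2 -249.4]]
right edge yaw 5.580574546463985
left 5.450518278036688
front 6.214288415228424 48.837174233111455 len 163.83568757203525
lip mid outer [ 674.5 -273. ]
tipL [ 607.2 -265.8] -66.3125795773601 13.673198591832442
tipR [ 609.7 -293.5] -66.44446046490759 -14.221448501690558
stem foot [ 608.  -280.4] -66.90080350424498 -0.9680306248747268
stem top [ 607.2 -278.9] -67.60089867718676 0.6380598074813051
lip in [ 666.8 -273.6] -7.762314976522094 0.13712370171627208
lipfoot [ 667.9 -274.4] -6.734841139233819 -0.7560177027334917
low right [ 514.1 -313.2] -163.53118060294244 -24.59407612617992
held ball px (276.9, 147.0)
```

Run:
```python
from h import *
d=load("w9"); e,Rm=pose(); e0=e["ee_pos"]
for z in (225,230,234,238):
    w=unproj(d,[(276.9,147.0)],z)[0]; print(z,(Rm.T@(w-e0)).round(1),"px radius",(21.7),"z cam depth",(cam(d)[1]@w+cam(d)[2])[2].round(0), "expected r",round(292.2*15/(cam(d)[1]@w+cam(d)[2])[2],1))
togo([584.4,-282,156],95.6)
```

```text
225 [58.7  0.8 64.7] px radius 21.7 z cam depth 205.0 expected r 21.4
230 [58.9  0.7 59.7] px radius 21.7 z cam depth 200.0 expected r 21.9
234 [59.1  0.7 55.7] px radius 21.7 z cam depth 196.0 expected r 22.4
238 [59.2  0.7 51.7] px radius 21.7 z cam depth 192.0 expected r 22.8
t 19.45 pos [ 477.7 -277.7  289.8] yawY -83.51 shift [105.8  16.5 133.6] width 11.2
turn rad(+about tool z) 0.015 q6 0.9094122060818263
```

>>> arm_command([
  {"linear":[0.035,0.0055,0.02],"turn":0.015},
  {"linear":[0.035,0.005,0.02],"turn":0},
  {"linear":[0.0345,0.0045,0.03],"turn":0},
  {"linear":[0,0,0.03],"turn":0},
  {"linear":[0,0,0.03],"turn":0},
  {"linear":[0,0,0],"turn":0},
  {"linear":[0,0,0],"turn":0},
])

```text
t: 20.15
ee_pos: [582.6, -283.1, 159.7]
orientation: [-3.136, -0.151, 0.005]
ft_force: [-0.2, 0.1, -2.4]
width: 11.2
grasp_force: 30.0
```

```bash
cat > cr.py <<'E'
from h import *
import sys
# target given in cradle coordinates: x from the lip's outer face, z
a=np.radians(5.6); ax=np.array([np.cos(a),np.sin(a)]); o=np.array([674.5,-273.2])
x,z=map(float,sys.argv[1:]); togo([*(o+x*ax),z],95.6); print(np.round(pose()[0]["ft_force"],1))
E
python3 cr.py -92.6 93
```

```text
t 20.15 pos [ 582.6 -283.1  159.7] yawY -84.49 shift [ 0.  -0.7 66.7] width 11.2
turn rad(+about tool z) -0.002 q6 1.003898396059965
[-0.2  0.1 -2.4]
```

>>> arm_command([
  {"linear":[0,-0.0005,0.025],"turn":0},
  {"linear":[0,0,0.025],"turn":0},
  {"linear":[0,0,0.012],"turn":0},
  {"linear":[0,0,0.004],"turn":0},
  {"linear":[0,0,0],"turn":0},
])

```text
t: 20.65
ee_pos: [584.2, -283.6, 95.7]
orientation: [3.138, 0.151, 0.001]
ft_force: [0.5, -1.0, -2.1]
width: 11.6
grasp_force: 30.0
```

>>> arm_command([
  {"linear":[0,0,0.002],"turn":0},
  {"linear":[0,0,0.002],"turn":0},
  {"linear":[0,0,0],"turn":0},
])

```text
t: 20.95
ee_pos: [585.0, -283.6, 91.9]
orientation: [3.137, 0.15, 0.004]
ft_force: [2.6, 1.2, -0.8]
width: 11.7
grasp_force: 30.0
```

```bash
python3 cr.py -92.6 88
```

```text
t 20.95 pos [ 585.  -283.6   91.9] yawY -84.51 shift [-2.5 -1.6  3.9] width 11.7
turn rad(+about tool z) -0.002 q6 1.0045578969141893
[ 2.6  1.2 -0.8]
```

>>> arm_command([
  {"linear":[-0.0025,-0.0005,0.003],"turn":0},
  {"linear":[-0.0035,-0.0005,0.003],"turn":0},
  {"linear":[-0.003,0,0.003],"turn":0},
  {"linear":[-0.003,0,0.003],"turn":0},
  {"linear":[-0.003,0,0.0035],"turn":0},
  {"linear":[0,0,0],"turn":0},
])

```text
t: 21.55
ee_pos: [567.8, -283.5, 74.6]
orientation: [-3.137, -0.15, 0.003]
ft_force: [1.1, 2.3, 2.7]
width: 11.5
grasp_force: 30.0
```

```bash
python3 cr.py -109.8 68.4
```

```text
t 21.55 pos [ 567.8 -283.5   74.6] yawY -84.51 shift [-2.6  0.2  6.2] width 11.5
turn rad(+about tool z) -0.002 q6 0.993128463738304
[1.1 2.3 2.7]
```

>>> arm_command([
  {"linear":[-0.0013,0,0.003],"turn":0},
  {"linear":[-0.0013,0,0.0032],"turn":0},
  {"linear":[-0.0012,0,0.003],"turn":0},
  {"linear":[-0.001,0,0.003],"turn":0},
  {"linear":[-0.0008,0,0.003],"turn":0},
  {"linear":[0,0,0],"turn":0},
])

```text
t: 22.15
ee_pos: [562.3, -284.1, 59.4]
orientation: [-3.137, -0.151, 0.003]
ft_force: [-3.6, 2.8, 3.8]
width: 11.3
grasp_force: 30.0
```

```bash
python3 cr.py -113.5 55
```

```text
t 22.15 pos [ 562.3 -284.1   59.4] yawY -84.5 shift [-0.7  0.2  4.4] width 11.3
turn rad(+about tool z) -0.002 q6 0.9883860774121892
[-3.6  2.8  3.8]
```

>>> arm_command([
  {"linear":[-0.0005,0,0.002],"turn":0},
  {"linear":[0,0,0.002],"turn":0},
  {"linear":[0,0,0],"turn":0},
])

```text
t: 22.45
ee_pos: [562.2, -284.2, 55.7]
orientation: [-3.137, -0.151, 0.002]
ft_force: [-5.3, 2.3, 3.9]
width: 11.1
grasp_force: 30.0
```

```bash
python3 cr.py -113.5 55
python3 - <<'E'
from h import *
d=snap("wrist","w10"); a=np.radians(5.6); ax=np.array([np.cos(a),np.sin(a)]); o=np.array([674.5,-273.2])
for s in (-15,0,15,30,60): print(s,proj(d,[[*(o-(31.5+s)*ax),55]])[0].round(1))
im=d["frame"].astype(int); m=((im.max(2)-im.min(2)<25)&(im.sum(2)>180)); m[:,:225]=0; m[:,325:]=0
for y in range(0,240,8):
    x=np.where(m[y])[0]
    if len(x): print(y,x.min(),x.max(),len(x))
E
```

```text
t 22.45 pos [ 562.2 -284.2   55.7] yawY -84.5 shift [-0.7  0.   0.7] width 11.1
turn rad(+about tool z) -0.002 q6 0.9879797263917641
[-5.3  2.3  3.9]
-15 [276.  66.]
0 [276.1 101.4]
15 [276.1 134.8]
30 [276.1 166.4]
60 [276.2 224.8]
56 254 291 38
64 253 293 41
72 248 299 52
80 244 302 59
88 243 304 62
96 243 303 61
104 246 301 56
112 250 296 47
120 259 288 30
128 263 285 23
136 263 285 23
144 263 286 24
152 262 286 25
160 263 286 24
168 263 286 24
176 264 286 23
184 264 286 23
192 264 286 23
200 264 286 23
208 264 286 23
216 264 286 23
224 265 287 23
232 265 287 23
```

>>> arm_command([
  {"linear":[0,0,0],"turn":0},
  {"linear":[0,0,0],"turn":0},
  {"linear":[0,0,0],"turn":0},
  {"linear":[0,0,0],"turn":0},
  {"linear":[0,0,0],"turn":0},
], jaw=-0.3)

```text
t: 23.0
ee_pos: [562.9, -284.5, 56.2]
orientation: [3.138, 0.151, 0.0]
ft_force: [0.4, 0.0, -0.3]
width: 30.5
grasp_force: 0.0
```

```bash
python3 cr.py -113.5 55
cat > chk.py <<'E'
from h import *
import sys
d=snap("wrist",sys.argv[1]); d2=snap("scene",sys.argv[1]+"s"); d3=snap("top",sys.argv[1]+"t")
a=np.radians(5.6); ax=np.array([np.cos(a),np.sin(a)]); o=np.array([674.5,-273.2])
im=d["frame"].astype(int); m=((im.max(2)-im.min(2)<25)&(im.sum(2)>180)); m[:,:225]=0; m[:,325:]=0
P=[(y,x.min(),x.max()) for y in range(0,250,2) for x in [np.where(m[y])[0]] if 5<len(x)]
w=np.array(P); print("first",w[0],"widest",w[np.argmax(w[:,2]-w[:,1])])
print([tuple(map(int,q)) for q in P[::6]])
K,Rm,t=cam(d)
for z in (50,55,60): 
    for n,px in (("end",(w[0][1]/2+w[0][2]/2,w[0][0])),):
        q=unproj(d,[px],z)[0][:2]-o; print(z,n,"x",(q@ax).round(1))
for s in (-16,0,15,125): print(s,proj(d,[[*(o-(31.5+s)*ax),55]])[0].round(1))
E
python3 chk.py w11
```

```text
t 23.0 pos [ 562.9 -284.5   56.2] yawY -84.5 shift [-1.4 -0.4  1.2] width 30.5
turn rad(+about tool z) -0.002 q6 0.9879720925755769
[ 0.4  0.  -0.3]
first [ 54 267 277] widest [ 90 243 302]
[(54, 267, 277), (66, 254, 290), (78, 247, 298), (90, 243, 302), (102, 244, 301), (114, 250, 295), (126, 262, 284), (138, 262, 284), (150, 262, 284), (162, 262, 284), (174, 262, 285), (186, 263, 285), (198, 263, 285), (210, 263, 285), (222, 263, 285), (234, 263, 286), (246, 263, 286)]
50 end x -9.6
55 end x -10.7
60 end x -11.9
-16 [275.1  65.6]
0 [275.2 103.1]
15 [275.2 136.3]
125 [275.6 333.7]
```

Released, the punch lies level in both notches, but its ball is about 5 mm too far towards the lip. I'll regrip further forward and draw it back.

>>> arm_command([
  {"linear":[0.005,-0.0004,0.001],"turn":0},
  {"linear":[0,0,0],"turn":0},
])

```text
t: 23.35
ee_pos: [568.4, -283.5, 55.2]
orientation: [3.138, 0.151, 0.001]
ft_force: [1.3, -0.3, 0.4]
width: 30.6
grasp_force: 0.0
```

>>> arm_command([
  {"linear":[0,0,0],"turn":0},
  {"linear":[0,0,0],"turn":0},
  {"linear":[0,0,0],"turn":0},
  {"linear":[0,0,0],"turn":0},
  {"linear":[0,0,0],"turn":0},
  {"linear":[-0.0015,0,0],"turn":0},
  {"linear":[-0.0015,0,0],"turn":0},
  {"linear":[-0.0015,0,0],"turn":0},
  {"linear":[-0.0005,0,0],"turn":0},
  {"linear":[0,0,0],"turn":0},
], jaw=-1)

```text
t: 24.35
ee_pos: [563.3, -284.1, 55.5]
orientation: [3.138, 0.151, 0.002]
ft_force: [4.0, 2.4, -0.5]
width: 8.4
grasp_force: 29.9
```

>>> arm_command([
  {"linear":[0,0,0],"turn":0},
  {"linear":[0,0,0],"turn":0},
  {"linear":[0,0,0],"turn":0},
  {"linear":[0,0,0],"turn":0},
  {"linear":[0,0,0],"turn":0},
  {"linear":[0,0,0],"turn":0},
], jaw=-0.2)

```text
t: 24.95
ee_pos: [562.6, -284.0, 55.2]
orientation: [-3.138, -0.151, 0.0]
ft_force: [-0.6, -0.0, -0.2]
width: 35.0
grasp_force: 0.0
```

```bash
python3 cr.py -113.5 55; python3 chk.py w12
```

```text
t 24.95 pos [ 562.6 -284.    55.2] yawY -84.5 shift [-1.1  0.1  0.2] width 35.0
turn rad(+about tool z) -0.002 q6 0.9885178057098456
[-0.6 -0.  -0.2]
first [ 76 266 281] widest [100 248 299]
[(76, 266, 281), (88, 253, 295), (100, 248, 299), (112, 249, 298), (124, 256, 292), (136, 264, 285), (148, 263, 286), (160, 263, 286), (172, 263, 286), (184, 263, 287), (196, 262, 288), (208, 262, 288), (220, 262, 289), (232, 262, 289), (244, 262, 290)]
50 end x -19.5
55 end x -20.3
60 end x -21.2
-16 [276.2  64.3]
0 [276.3 102.2]
15 [276.3 135.7]
125 [276.5 334.4]
```

```bash
cat > fitp.py <<'E'
from h import *
import sys
from scipy.optimize import least_squares
np.set_printoptions(suppress=True,precision=2)
a=np.radians(5.6); ax=np.array([np.cos(a),np.sin(a)]); ay=np.array([-ax[1],ax[0]]); o=np.array([674.5,-273.2])
def fit(name,x0,r0=0,r1=246,c0=225,c1=325,tilt0=0.):
    d=load(name); im=d["frame"].astype(int); m=((im.max(2)-im.min(2)<25)&(im.sum(2)>180)).astype(np.uint8); m[:,:c0]=0; m[:,c1:]=0; m[:r0]=0; m[r1:]=0
    n,lab,st,_=cv2.connectedComponentsWithStats(m); k=1+st[1:,4].argmax(); m=(lab==k).astype(np.uint8)
    dt=cv2.distanceTransform(m,cv2.DIST_L2,5)-cv2.distanceTransform(1-m,cv2.DIST_L2,5)
    from scipy.ndimage import map_coordinates
    K,Rm,t=cam(d); C=-Rm.T@t; th=np.linspace(0,2*np.pi,60)
    def outline(p):
        b=np.r_[o+p[0]*ax+p[1]*ay,p[2]]; v=b-C; D=np.linalg.norm(v); v/=D
        e1=np.cross(v,[0,1,0]); e1/=np.linalg.norm(e1); e2=np.cross(v,e1); rr=15*np.sqrt(1-(15/D)**2); cc=b-v*225/D
        circ=cc+rr*(np.cos(th)[:,None]*e1+np.sin(th)[:,None]*e2)
        u=np.r_[-np.cos(p[3])*np.cos(p[4])*ax-np.cos(p[3])*np.sin(p[4])*ay,np.sin(p[3])]
        S=b+np.arange(18,122,3)[:,None]*u; w=np.cross(u,S-C); w/=np.linalg.norm(w,axis=1)[:,None]
        return circ,S+6*w,S-6*w,u
    def fun(p):
        circ,l,r,u=outline(p); out=[]
        pc=proj(d,circ); pl=proj(d,l); pr=proj(d,r); ctr=pc.mean(0)
        q=(pr.mean(0)-ctr); keep=((pc-ctr)@q/np.linalg.norm(q)/np.linalg.norm(pc-ctr,axis=1)); wc=(abs(keep)<.75)
        val=lambda P:map_coordinates(dt,[P[:,1],P[:,0]],order=1,mode="nearest")
        inb=lambda P:(P[:,1]<r1-3)&(P[:,1]>r0+3)
        return np.r_[val(pc)*wc,val(pl)*inb(pl),val(pr)*inb(pr)]
    s=least_squares(fun,[*x0,tilt0,0.],loss="soft_l1",x_scale=[1,1,1,.02,.02])
    print(name,"ball x,y,z",s.x[:3],"tilt,yaw deg",np.degrees(s.x[3:]),"rms px",np.sqrt((s.fun**2).mean()))
    return s.x
E
python3 - <<'E'
from fitp import *
fit("w11",[-28,0,55]); fit("w10",[-28,0,55])
for t in (.2,.6): fit("w12",[-36,0,30],tilt0=t)
E
```

```text
w11 ball x,y,z [-26.65   1.38  42.55] tilt,yaw deg [11.32  0.69] rms px 0.3852053
w10 ball x,y,z [-26.28   1.37  46.78] tilt,yaw deg [6.34 0.98] rms px 0.47430363
w12 ball x,y,z [-29.98   1.37  22.02] tilt,yaw deg [36.68  1.07] rms px 0.8662597
w12 ball x,y,z [-29.79   1.43  20.74] tilt,yaw deg [45.24  1.02] rms px 0.49682903
```

The silhouette fit shows that the ball tipped down after release, because its centre of mass was past the front post. It now leans at about 42° on the front post. I'll regrasp it as it lies.

>>> arm_command([
  {"linear":[0.008,0,-0.0075],"turn":0},
  {"linear":[0.008,0,-0.0075],"turn":0},
  {"linear":[0.007,0,-0.0075],"turn":0},
  {"linear":[0,0,0],"turn":0},
  {"linear":[0,0,0],"turn":0},
])

```text
t: 25.6
ee_pos: [586.0, -281.7, 78.1]
orientation: [3.138, 0.151, 0.001]
ft_force: [-0.6, 0.4, 1.1]
width: 34.8
grasp_force: 0.0
```

```bash
python3 cr.py -89.5 77.5
python3 - <<'E'
from fitp import *
snap("wrist","w13")
for t in (.5,.8): fit("w13",[-30,1,24],tilt0=t)
E
```

```text
t 25.6 pos [ 586.  -281.7   78.1] yawY -84.47 shift [-0.6  0.1  0.6] width 34.8
turn rad(+about tool z) -0.001 q6 1.0079804590938901
[-0.6  0.4  1.1]
w13 ball x,y,z [-30.46   1.39  18.07] tilt,yaw deg [40.05  1.14] rms px 0.4767724
w13 ball x,y,z [-30.46   1.38  17.79] tilt,yaw deg [44.45  1.05] rms px 0.45035276
```

>>> arm_command([
  {"linear":[0,0,0],"turn":0},
  {"linear":[0,0,0],"turn":0},
  {"linear":[0,0,0],"turn":0},
  {"linear":[0,0,0],"turn":0},
  {"linear":[0,0,0],"turn":0},
  {"linear":[0,0,0],"turn":0},
], jaw=-1)

```text
t: 26.25
ee_pos: [585.6, -281.8, 77.6]
orientation: [-3.138, -0.151, -0.0]
ft_force: [0.9, -0.3, -0.9]
width: 11.3
grasp_force: 30.0
```

>>> arm_command([
  {"linear":[0,0,-0.005],"turn":0},
  {"linear":[0,0,-0.01],"turn":0},
  {"linear":[0,0,0],"turn":0},
  {"linear":[0,0,0],"turn":0},
])

```text
t: 26.65
ee_pos: [585.8, -282.0, 93.3]
orientation: [3.138, 0.151, 0.001]
ft_force: [-0.6, -0.0, -3.8]
width: 11.5
grasp_force: 30.0
```

```bash
python3 cr.py -89.5 77.5
python3 - <<'E'
from fitp import *
snap("wrist","w14")
for t in (.5,.8): fit("w14",[-30,1,36],tilt0=t)
E
```

```text
t 26.65 pos [ 585.8 -282.    93.3] yawY -84.5 shift [-0.4 -0.1 15.8] width 11.5
turn rad(+about tool z) -0.002 q6 1.0079931801300996
[-0.6 -0.  -3.8]
w14 ball x,y,z [-30.29  -0.01  34.07] tilt,yaw deg [39.56  0.26] rms px 0.47997817
w14 ball x,y,z [-30.27  -0.01  33.52] tilt,yaw deg [45.48  0.23] rms px 0.37062553
```

>>> arm_command([
  {"linear":[-0.004,0,0.003],"turn":0},
  {"linear":[0,0,0.003],"turn":0},
  {"linear":[-0.003,0,0.002],"turn":0},
  {"linear":[-0.0036,0,0.0022],"turn":0},
  {"linear":[-0.0036,0,0.0024],"turn":0},
  {"linear":[-0.003,0,0.003],"turn":0},
  {"linear":[-0.003,0,0.0035],"turn":0},
  {"linear":[0,0,0],"turn":0},
])

```text
t: 27.5
ee_pos: [565.6, -283.8, 73.5]
orientation: [3.138, 0.151, 0.001]
ft_force: [4.0, 2.1, 1.2]
width: 11.1
grasp_force: 30.0
```

```bash
python3 cr.py -114 64.6
python3 - <<'E'
from fitp import *
snap("wrist","w15")
for t in (.2,.4): fit("w15",[-32,1,45],tilt0=t)
E
```

```text
t 27.5 pos [ 565.6 -283.8   73.5] yawY -84.51 shift [-4.6  0.1  8.9] width 11.1
turn rad(+about tool z) -0.002 q6 0.9907850298792793
[4.  2.1 1.2]
w15 ball x,y,z [-32.86   0.53  31.44] tilt,yaw deg [30.55  0.43] rms px 0.4449531
w15 ball x,y,z [-32.93   0.53  32.05] tilt,yaw deg [28.85  0.45] rms px 0.4663886
```

>>> arm_command([
  {"linear":[-0.002,0,0.003],"turn":0},
  {"linear":[-0.002,0,0.003],"turn":0},
  {"linear":[-0.0015,0,0.003],"turn":0},
  {"linear":[-0.0015,0,0.003],"turn":0},
  {"linear":[-0.001,0,0.003],"turn":0},
  {"linear":[0,0,0],"turn":0},
])

```text
t: 28.15
ee_pos: [556.7, -284.3, 57.9]
orientation: [-3.137, -0.151, 0.002]
ft_force: [-2.5, 1.9, 3.9]
width: 11.2
grasp_force: 30.0
```

```bash
python3 cr.py -119 55
python3 - <<'E'
from fitp import *
snap("wrist","w16")
for t in (.1,.2): fit("w16",[-32,1,45],tilt0=t)
E
```

```text
t 28.15 pos [ 556.7 -284.3   57.9] yawY -84.51 shift [-0.7  0.4  2.9] width 11.2
turn rad(+about tool z) -0.002 q6 0.9838977277160371
[-2.5  1.9  3.9]
w16 ball x,y,z [-28.53   1.13  37.96] tilt,yaw deg [21.35  0.51] rms px 0.33094352
w16 ball x,y,z [-28.54   1.13  38.06] tilt,yaw deg [21.   0.5] rms px 0.33282292
```

>>> arm_command([
  {"linear":[0,0,-0.002],"turn":0},
  {"linear":[-0.0012,0,0],"turn":0},
  {"linear":[-0.0012,0,0],"turn":0},
  {"linear":[0,0,0],"turn":0},
])

```text
t: 28.6
ee_pos: [555.1, -284.6, 60.5]
orientation: [-3.138, -0.151, 0.0]
ft_force: [1.1, 1.6, -0.5]
width: 11.2
grasp_force: 30.1
```

```bash
python3 cr.py -119 55
python3 - <<'E'
from fitp import *
snap("wrist","w17")
for t in (.2,.4): fit("w17",[-32,1,45],tilt0=t)
E
```

```text
t 28.6 pos [ 555.1 -284.6   60.5] yawY -84.5 shift [1.  0.3 5.5] width 11.2
turn rad(+about tool z) -0.002 q6 0.9817918100999827
[ 1.1  1.6 -0.5]
w17 ball x,y,z [-31.05   0.96  38.75] tilt,yaw deg [23.06  0.46] rms px 0.3464266
w17 ball x,y,z [-31.05   0.96  38.75] tilt,yaw deg [22.87  0.45] rms px 0.34692824
```

>>> arm_command([
  {"linear":[0,0,0],"turn":0},
  {"linear":[0,0,0],"turn":0},
  {"linear":[0,0,0],"turn":0},
  {"linear":[0,0,0],"turn":0},
  {"linear":[0,0,0],"turn":0},
], jaw=-0.4)

```text
t: 29.15
ee_pos: [555.1, -284.8, 60.6]
orientation: [3.138, 0.151, 0.0]
ft_force: [-0.3, 0.1, 1.1]
width: 26.6
grasp_force: 0.0
```

```bash
python3 cr.py -119 55
python3 - <<'E'
from fitp import *
snap("wrist","w18")
for t in (0,.4): fit("w18",[-32,1,50],tilt0=t)
E
```

```text
t 29.15 pos [ 555.1 -284.8   60.6] yawY -84.51 shift [0.9 0.1 5.6] width 26.6
turn rad(+about tool z) -0.002 q6 0.9818581341310839
[-0.3  0.1  1.1]
w18 ball x,y,z [-30.29   1.2   50.69] tilt,yaw deg [-5.85  0.3 ] rms px 0.31380627
w18 ball x,y,z [-30.29   1.2   50.69] tilt,yaw deg [-5.85  0.3 ] rms px 0.3138061
```

The punch dropped level into both notches, with its ball at about the nominal place. Retracting straight up to check.

>>> arm_command([
  {"linear":[0,0,-0.005],"turn":0},
  {"linear":[0,0,-0.015],"turn":0},
  {"linear":[0,0,-0.03],"turn":0},
  {"linear":[0,0,-0.045],"turn":0},
  {"linear":[0,0,-0.045],"turn":0},
  {"linear":[-0.01,0,-0.045],"turn":0},
  {"linear":[-0.03,0,-0.03],"turn":0},
  {"linear":[0,0,0],"turn":0},
  {"linear":[0,0,0],"turn":0},
])

```text
t: 30.1
ee_pos: [515.4, -288.7, 277.1]
orientation: [3.137, 0.149, 0.004]
ft_force: [0.2, 0.7, -0.0]
width: 26.3
grasp_force: 0.0
```

Run:
```python
from fitp import *
d=snap("wrist","w19"); 
P=proj(d,[[*(o-(31.5+s)*ax+1*ay),55] for s in (0,35,101,125)]); print(P)
fit("w19",[-31,1,55]); fit("w19",[-31,1,55],tilt0=.3)
im=d["frame"].astype(int); m=((im.max(2)-im.min(2)<25)&(im.sum(2)>180)); m[:,:225]=0; m[:,325:]=0
print([(y,x.min(),x.max()) for y in range(0,250,6) for x in [np.where(m[y])[0]] if len(x)>2])
# tail by scene and top views: triangulate later
for n in ("scene","top"):
    d=snap(n,"f_"+n); b=load(n+"0")["frame"].astype(int); im=d["frame"].astype(int)
    B=proj(d,[[*(o-31.5*ax+ay),55],[*(o-156.5*ax+ay),55]]); print(n,B.ravel())
    diff=abs(im-b).sum(2)>60; x0,y0=(B.min(0)-8).astype(int); x1,y1=(B.max(0)+9).astype(int); q=np.argwhere(diff[y0:y1,x0:x1])+[y0,x0]
    sel=q[:,::-1].astype(float); u=(B[1]-B[0])/np.linalg.norm(B[1]-B[0]); s=(sel-B[0])@u; w=(sel-B[0])@np.array([-u[1],u[0]])
    k=abs(w)<7; print("len px",np.linalg.norm(B[1]-B[0]),"along",s[k].min(),s[k].max()); L=np.linalg.norm(B[1]-B[0])
    for a,c in ((.1,.3),(.3,.5),(.5,.7),(.7,.9),(.9,1.05)): kk=k&(s>a*L)&(s<c*L); print("  perp",round(w[kk].mean(),2),kk.sum())
```

```text
[[274.87  78.27]
 [274.96 110.13]
 [275.11 166.  ]
 [275.17 185.07]]
w19 ball x,y,z [-28.23   1.1   36.56] tilt,yaw deg [-2.08  0.44] rms px 0.63340867
w19 ball x,y,z [-27.27   0.95  34.31] tilt,yaw deg [-8.06  0.03] rms px 0.5509478
[(0, np.int64(225), np.int64(267)), (6, np.int64(225), np.int64(263)), (12, np.int64(225), np.int64(256)), (18, np.int64(229), np.int64(243)), (66, np.int64(268), np.int64(282)), (72, np.int64(264), np.int64(286)), (78, np.int64(263), np.int64(287)), (84, np.int64(265), np.int64(285)), (90, np.int64(271), np.int64(280)), (96, np.int64(271), np.int64(279)), (102, np.int64(271), np.int64(279)), (108, np.int64(271), np.int64(279)), (114, np.int64(271), np.int64(279)), (120, np.int64(271), np.int64(279)), (126, np.int64(271), np.int64(279)), (132, np.int64(271), np.int64(279)), (138, np.int64(271), np.int64(279)), (144, np.int64(271), np.int64(279)), (150, np.int64(272), np.int64(279)), (156, np.int64(272), np.int64(279)), (162, np.int64(272), np.int64(280)), (168, np.int64(272), np.int64(280)), (174, np.int64(272), np.int64(280)), (180, np.int64(272), np.int64(280))]
scene [184.01 224.78 206.52 191.57]
len px 40.1229314875872 along -6.569357577057227 40.30139705801257
  perp 0.11 33
  perp 0.11 29
  perp 0.08 27
  perp -0.06 34
  perp -0.11 17
top [358.86 144.94 363.09 186.63]
len px 41.90500527191004 along -5.997407899451897 49.529484893274336
  perp -0.86 34
  perp -0.51 43
  perp -0.03 108
  perp -0.1 113
  perp -0.04 88
```

```bash
python3 -c "
from workcell import ctrl
print(ctrl.get_obs()['t'],ctrl.close_job())"
```

```text
the job is handed in; nothing more can be done
30.25 None
```

I handed the job in at 30 s. The punch came out through the gap, lay released on the rest, and now lies level in the cradle with its ball at the lip end, within about 1 mm by the final images. The first lowering into the cradle tipped ball-down after release, so I regripped it and lowered it again.

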